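# Load the gang charger and select its live bays

### The job

The battery charger was left switched on: first turn its selector back to off, then, with it off, drop every green-tagged pack into the charger, filling the bays from bay 1 upward with no gap, and put every red-tagged pack into the red quarantine box (never into the charger). When all the green packs are seated, turn the selector clockwise from off by one click for each pack in the charger, so that exactly the filled bays are live; leave the tools on the bench where they are.

Things in the scene. Friction and masses are not known exactly. Their poses are not given: they have to be found in the camera images.
- pack_green_1: cordless-tool battery pack, dark grey, with a large green tag (50 x 34 mm sticker) on top; foot 80 x 52 mm and 18 mm high, above it a body 70 x 46 mm up to 56 mm (grip it across the 46 mm, or the 70); 0.4 kg (0.3 to 0.5). Origin: centre of the underside; x along its length, y across, z up. Either way round fits. May be absent (no pose given).
- pack_green_2: cordless-tool battery pack, dark grey, with a large green tag (50 x 34 mm sticker) on top; foot 80 x 52 mm and 18 mm high, above it a body 70 x 46 mm up to 56 mm (grip it across the 46 mm, or the 70); 0.4 kg (0.3 to 0.5). Origin: centre of the underside; x along its length, y across, z up. Either way round fits. May be absent (no pose given).
- pack_green_3: cordless-tool battery pack, dark grey, with a large green tag (50 x 34 mm sticker) on top; foot 80 x 52 mm and 18 mm high, above it a body 70 x 46 mm up to 56 mm (grip it across the 46 mm, or the 70); 0.4 kg (0.3 to 0.5). Origin: centre of the underside; x along its length, y across, z up. Either way round fits. May be absent (no pose given).
- pack_green_4: cordless-tool battery pack, dark grey, with a large green tag (50 x 34 mm sticker) on top; foot 80 x 52 mm and 18 mm high, above it a body 70 x 46 mm up to 56 mm (grip it across the 46 mm, or the 70); 0.4 kg (0.3 to 0.5). Origin: centre of the underside; x along its length, y across, z up. Either way round fits. May be absent (no pose given).
- pack_red_1: cordless-tool battery pack, dark grey, with a large red tag (50 x 34 mm sticker) on top; foot 80 x 52 mm and 18 mm high, above it a body 70 x 46 mm up to 56 mm (grip it across the 46 mm, or the 70); 0.4 kg (0.3 to 0.5). Origin: centre of the underside; x along its length, y across, z up. Either way round fits.
- pack_red_2: cordless-tool battery pack, dark grey, with a large red tag (50 x 34 mm sticker) on top; foot 80 x 52 mm and 18 mm high, above it a body 70 x 46 mm up to 56 mm (grip it across the 46 mm, or the 70); 0.4 kg (0.3 to 0.5). Origin: centre of the underside; x along its length, y across, z up. Either way round fits.
- charger: gang charger, a dark grey case 122 x 436 mm and 40 mm high, fixed to the bench. Origin: centre of its underside; x away from the robot, y to the left along the row of bays, z up. Bays 1 to 4 follow from left to right, 80 mm apart; at the right end, on a light metal panel, is the selector
- bay_1 (a point): centre of the floor of bay 1, the pocket marked with one white dot on the rim nearest the robot. The pocket is 86 x 58 mm and 14 mm deep (3 mm free on each side of a pack), its long side along the charger's x; a seated pack's origin lies here
- bay_2 (a point): centre of the floor of bay 2, the pocket marked with two white dots on the rim nearest the robot. The pocket is 86 x 58 mm and 14 mm deep (3 mm free on each side of a pack), its long side along the charger's x; a seated pack's origin lies here
- bay_3 (a point): centre of the floor of bay 3, the pocket marked with three white dots on the rim nearest the robot. The pocket is 86 x 58 mm and 14 mm deep (3 mm free on each side of a pack), its long side along the charger's x; a seated pack's origin lies here
- bay_4 (a point): centre of the floor of bay 4, the pocket marked with four white dots on the rim nearest the robot. The pocket is 86 x 58 mm and 14 mm deep (3 mm free on each side of a pack), its long side along the charger's x; a seated pack's origin lies here
- selector (a joint): rotary selector, rad, growing clockwise seen from above: 0 = off, then a click every 0.5236 (30 degrees): first click = bay 1 live, second = bays 1 and 2, up to the fourth, 2.09 = all; end stops. Let go, it springs into the nearest click; about 0.1 N m takes it to the next. Starts on a click other than off. Panel marks: a ring for off, 1 to 4 dark dots for the clicks
- selector_grip (a point): on the selector's axis, 70 mm above the bench: grip here across the black bar, 16 mm wide, 44 long, 48 to 77 mm above the bench, over a skirt 46 mm across. x = white pointer line along the bar: 60 degrees minus the joint value, anticlockwise from above, from the charger's x axis (off: 60 degrees left of straight away from the robot; fourth click: 60 right)
- quarantine_box: open red steel box, fixed, 232 x 150 mm outside and 46 mm high, walls and floor 3 mm; origin: centre of its underside, x along its 232 mm side, z up. It holds two packs side by side, lying across it (their length along its y)
- box_floor (a point): centre of the inner floor of the quarantine box (inside 226 x 144 mm, 43 mm deep), axes as the box
- torch: aluminium torch 132 mm long, 44 mm thick; leave it alone
- tape_roll: roll of black tape, 68 mm across, 19 mm high; leave it alone
- marker: black and red paint marker, 132 mm long, 15 mm thick, at the right; leave it alone
- pliers: red-handled pliers, 178 mm long, behind the charger; leave them alone
Not all that is in view belongs to the job. Leave any purple look-alike of the pack_red_2 alone.

How it is judged:
By the outcome, as a careful person would: the job done as asked, in the order asked, and still so for the second after the job is handed in, with the robot touching nothing.
Of pack_green_1, pack_green_2, pack_green_3, pack_green_4 only 2 to 4 are there at a start; the rules pass over those that are not, and their reading is None.
At some moment in a run one of pack_green_1, pack_green_2, pack_green_3, pack_green_4, pack_red_1, pack_red_2 may be knocked a few centimetres aside while the robot is not near it.
Once in a run the grip may slacken for a moment while it holds something.
It also fails if it takes over 210 s, if anything falls off the work surface, if the arm or the gripper's body presses on something with over 40 N, if the wrist force passes 120 N, or if a joint passes its speed limit or range.

### The arm

A 6-joint arm with a two-finger parallel gripper is mounted at the origin on a cart in front of the work surface, level with it; the furniture and walls round the work are solid. World frame = base frame: x ahead of the robot, y to its left, z up, the work surface at z = 0. Lengths are in m, angles in rad, forces in N, time in s.
With the tool pointing down it reaches from about 0.425 to 0.95 m from the base axis. Payload 3.5 kg.
Tool frame: the origin (TCP) lies on the centre line of the jaws, within the pads' length; the fingertips stand 25 mm ahead of it and the grasp point (between the pads) lies 6 mm ahead of it (ctrl.finger_overhang is the distance from the TCP to the fingertips, in m); z points along the fingers, y is the line along which they close (so a half turn about z gives the same grasp; the last joint's range is limited). The gripper opens to 85 mm and grips with 20 to 120 N. Pads are 22 mm wide; open, the fingers measure 114 mm over their backs; the gripper's body (76 mm by 85 mm) begins 54 mm behind the grasp point. The pads swing forward as they close: fully open they stand 13 mm farther back than shut.
Start: joints at [-1.353, 0.286, 1.577, -0, 1.279, -0.15], TCP at [0.243, -0.63, 0.256] pointing down, gripper open.
Joint ranges: [-2.77, 2.77], [-0.9, 2.22], [0.21, 2.48], [-1.53, 4.67], [0.24, 2.81], [-2.84, 2.84]. Speed limits (rad/s): [2.79, 2.79, 3.14, 3.14, 3.14, 3.14].

### API

Orientations are given as a unit quaternion [x, y, z, w].
In Python, from plant import get_state, imaging, job, ctrl gives the robot as it stands.
- The arm moves only by the tool jog_arm, never from a script. Its argument "increments" is a list of rows, each an object of numbers: "dx", "dy", "dz": the shift along the world's x, y, z each as a share of 12 cm, from -1 to 1; "ax", "ay", "az": the turn, a rotation vector about the world's x, y, z each as a share of pi/2 rad, from -1 to 1; "gripper": the gripper command: -1 is shut, 1 is fully open, values between are in proportion. A call has 1 to 10 rows; each row is the pose to reach, as a shift and turn from the pose commanded when the call began; what a row does not reach only later rows make up. A row lasts 1/10 s, in which the tool goes at most 50 mm and 8.59 degrees, less where a joint would pass 70% of its speed; a pose out of reach is approached as far as the arm can. A call with a number of a shift or a turn outside -1 to 1 is refused whole. A call with a gripper value outside its range is refused whole. The fingers move at their own pace and stop on an object; "force" is the grip in N (left out, the last holds). Time passes only in rows, so rows that repeat a pose let the fingers close. It gives the time, the measured TCP pose, the force, the opening and the grip force at its end, in the units of the state.
- get_state(): the state, without advancing time (a new reading comes with each control period).
- imaging.read_camera(name): name is "scene" or "side" or "wrist"; returns a dict with "frame" (480x640x3 uint8, blue, green, red), "depth" (480x640 float32, m along the optical axis (not along the pixel's ray), 0 where there is no reading), "camera_matrix" (3x3 intrinsics, pixels), "dist" ([k1, k2, p1, p2, k3] as OpenCV has them; the pictures are not rectified), "extrinsics" (4x4, takes a point from camera to world coordinates); the wrist camera has in their place "mount" (4x4, takes a point from camera to tool coordinates, whose origin is the TCP and whose axes are the flange's). Camera axes: x right, y up, looking along -z (the intrinsics and any distortion apply to the point x, -y, -z); pixel columns grow to the right and rows downward; lengths in m; the calibration is good to about 2 mm. A picture is of the moment at which its call begins: read the wrist's pose just before it.
- job.sign_off(): hands the job in; it is judged then, once.
The state is a dict: "time": time; "qpos": joint angles; "dq": joint speeds; "joint_efforts": joint torques, N m; "eef_pos": TCP position; "tcp_rot": TCP orientation; "contact_force": force on the tool from outside, world axes, zero at the start; "wrist_torque": the same for the moment, N m; "opening": opening from 0.0 (shut) to 1.0 (fully open); "finger_force": force on a finger pad.
Only numpy, scipy, OpenCV 4.12 (cv2) and the standard library are available. Lean on these libraries where they do the work, as an engineer would, in place of code of your own. Each camera call takes 0.05 s, during which the arm holds its last target. There are 200 camera calls.

## Working session

There is one attempt and no reset: what is moved stays moved. The work goes in short steps, Python scripts to look and compute and a tool call to move; the robot and the scene stay as the last step left them, time stands still between calls to the robot, and variables do not carry over. Pictures are saved under pics/ and viewed, at most 14 in all, crops included, and the job is handed in when it is done.

Besides the shell and the picture viewer there is one more tool, called as name([rows], argument=value, ...), one row to a line, values as JSON. jog_arm: Moves the arm, as the interface text tells. Shift numbers are shares of 12 cm and turn numbers shares of pi/2 rad, none past 1 either way. Its arguments: {"type":"object","properties":{"increments":{"type":"array"},"force":{"type":"number"}},"required":["increments"]}

```bash
ls; mkdir -p pics
cat > h.py <<'E'
import numpy as np, cv2
from plant import get_state, imaging, job, ctrl
from scipy.spatial.transform import Rotation as R
def shot(name):
    s=get_state(); c=imaging.read_camera(name)
    if 'extrinsics' in c: T=np.array(c['extrinsics'])
    else:
        W=np.eye(4); W[:3,:3]=R.from_quat(s['tcp_rot']).as_matrix(); W[:3,3]=s['eef_pos']; T=W@np.array(c['mount'])
    c['T']=T; return c
def ray(c,px):
    u=cv2.undistortPoints(np.array(px,float).reshape(-1,1,2),np.array(c['camera_matrix']),np.array(c['dist'])).reshape(-1,2)
    d=np.c_[u[:,0],-u[:,1],-np.ones(len(u))]@c['T'][:3,:3].T
    return c['T'][:3,3],d
def plane(c,px,z):
    o,d=ray(c,px); return o+d*((z-o[2])/d[:,2])[:,None]
def proj(c,P):
    p=(np.atleast_2d(P)-c['T'][:3,3])@c['T'][:3,:3]
    return cv2.projectPoints(p*[1,-1,-1],np.zeros(3),np.zeros(3),np.array(c['camera_matrix']),np.array(c['dist']))[0].reshape(-1,2)
E
python3 - <<'E'
from h import *
for n in ('scene','side'):
    c=shot(n); cv2.imwrite(f'pics/{n}0.png',c['frame']); print(n,np.round(c['T'],3).tolist())
print(get_state())
E
```

```text
pics
scene [[-0.818, 0.254, -0.516, -0.004], [-0.575, -0.386, 0.722, 0.749], [-0.015, 0.887, 0.462, 0.585], [0.0, 0.0, 0.0, 1.0]]
side [[1.0, -0.018, 0.009, 0.587], [0.018, 0.686, -0.728, -1.091], [0.007, 0.728, 0.686, 1.06], [0.0, 0.0, 0.0, 1.0]]
{'time': 0.1, 'qpos': array([-1.35299831e+00,  2.87121201e-01,  1.57801681e+00, -3.98389809e-05,
        1.27861766e+00, -1.50034511e-01]), 'dq': array([-0.00158717, -0.00207198, -0.00271705,  0.00097179,  0.00161511,
        0.00139143]), 'joint_efforts': array([ 6.83264698e-04, -4.07295942e+01, -2.93699920e+01, -1.40928810e-04,
        3.43593747e-03,  2.55695667e-06]), 'eef_pos': array([ 0.24260567, -0.62931644,  0.25506349]), 'tcp_rot': array([ 9.83133394e-01,  1.82886737e-01, -5.56945028e-05, -1.08024165e-03]), 'contact_force': array([ 0.88203045,  0.12480418, -0.02474707]), 'wrist_torque': array([-0.01729261,  0.03985851,  0.00619503]), 'finger_force': 0.0, 'opening': 1.001318088290255}
```

View pics/scene0.png

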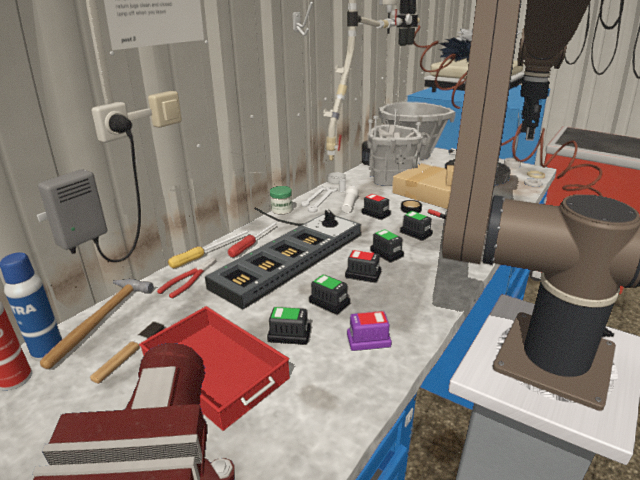

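View pics/side0.png

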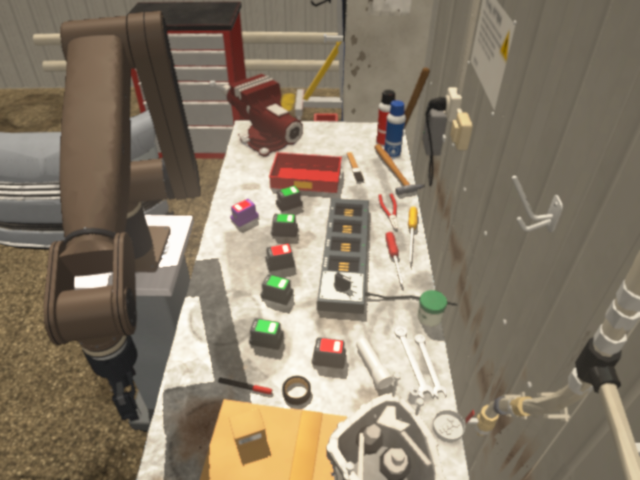

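Candidates, side view:
- **Green packs:** (289,197), (285,224), (277,289), (265,332).
- **Red packs:** (280,257), (329,350).
- **Not packs to take:** the purple look-alike (243,211), the red pliers (388,208), the red screwdriver (393,245), the marker (245,385) and the red box itself.

The scene view confirms this, with green at (289,320), (330,288), (387,241), (416,222) and red at (363,262), (376,204). Next I'll measure and check one crop.

```bash
cat >> h.py <<'E'
def cloud(c):
    d=c['depth']; v,u=np.nonzero(d>0); o,r=ray(c,np.c_[u,v])
    P=np.full(d.shape+(3,),np.nan); f=-c['T'][:3,2]; P[v,u]=o+r*d[v,u][:,None]  # ray has unit axial depth
    return P
def colour(c):
    h,s,v=cv2.split(cv2.cvtColor(c['frame'],cv2.COLOR_BGR2HSV))
    return {'G':((h>45)&(h<80)&(s>120)&(v>60)),'R':(((h<6)|(h>174))&(s>150)&(v>90))}
def packs(c,P=None):
    P=cloud(c) if P is None else P; out=[]
    for k,m in colour(c).items():
        m=m&(abs(P[...,2]-.056)<.012)
        n,l,st,ce=cv2.connectedComponentsWithStats(m.astype(np.uint8))
        for i in range(1,n):
            if st[i,4]<40: continue
            q=plane(c,np.argwhere(l==i)[:,::-1],.056)
            r=cv2.minAreaRect((q[:,:2]*1000).astype(np.float32)); b=cv2.boxPoints(r)
            e=max(b[1]-b[0],b[2]-b[1],key=np.linalg.norm)
            out.append((k,np.round(r[0],1),np.round(sorted(r[1]),0),round(np.degrees(np.arctan2(e[1],e[0]))%180,1),st[i,4],round(float(np.nanmedian(P[...,2][l==i])),4),np.round(ce[i])))
    return out
E
python3 - <<'E'
from h import *
for n in ('scene','side'):
    c=shot(n);P=cloud(c)
    print(n,c['camera_matrix'])
    for o in packs(c,P): print(*o)
    z=P[...,2];roi=(P[...,0]>.3)&(P[...,0]<.85)&(abs(P[...,1])<.6)
    # charger top
    m=roi&(abs(z-.04)<.006)
    nn,l,st,ce=cv2.connectedComponentsWithStats(m.astype(np.uint8))
    for i in np.argsort(-st[1:,4])[:3]+1:
        q=P[l==i][:,:2]*1000; r=cv2.minAreaRect(q.astype(np.float32)); print('top',r,st[i,4],ce[i])
    print('bench z',np.nanmedian(z[roi&(z<.01)]))
cr=c['frame'][170:380,190:400]; cv2.imwrite('pics/crop1.png',cv2.resize(cr,(600,600),interpolation=cv2.INTER_CUBIC))
E
```

```text
scene [[450.1830931    0.         322.2257253 ]
 [  0.         450.1830931  236.36504669]
 [  0.           0.           1.        ]]
G [ 433.4 -324.9] [30. 34.] 81.9 56 0.0586 [418. 216.]
G [ 457.3 -177.5] [34. 49.] 163.3 81 0.0584 [388. 235.]
G [459.4  86.9] [35. 50.] 177.5 156 0.0582 [329. 282.]
G [458.6 219.8] [32. 41.] 34.2 181 0.058 [290. 313.]
R [ 592.4 -376.9] [30. 34.] 83.4 46 0.0584 [378. 198.]
R [447. -54.] [31. 34.] 105.8 97 0.0585 [365. 256.]
R [499.2 381.6] [152. 238.] 174.5 1035 0.0497 [224. 357.]
R [324.4 147.6] [32. 32.] 131.1 167 0.0587 [367. 318.]
R [765.7 611.5] [30. 56.] 104.8 203 0.0516 [ 12. 364.]
top ((638.4505615234375, -7.4293212890625), (444.6047668457031, 128.41787719726562), 85.7396240234375) 3143 [281.06586064 254.17531021]
top ((538.051025390625, 319.67510986328125), (259.60601806640625, 119.1815185546875), 26.949323654174805) 652 [211.23006135 332.65797546]
top ((395.89617919921875, 393.8786926269531), (158.1564178466797, 48.689117431640625), 66.25131225585938) 482 [247.15560166 392.32157676]
bench z 0.0019402089408498968
side [[509.87113178   0.       
[... 274 characters left out ...]
319.7] [29. 34.] 85.3 122 0.057 [262. 326.]
R [527.9 301.8] [110. 251.] 22.4 160 0.05 [310. 178.]
R [324.  152.7] [27. 27.] 132.1 44 0.0583 [244. 204.]
R [444.4 -51.7] [28. 34.] 107.2 84 0.058 [277. 250.]
R [ 589.5 -373.4] [29. 34.] 85.0 146 0.0571 [327. 345.]
top ((639.19287109375, -11.207534790039062), (446.45379638671875, 125.48681640625), 85.68817901611328) 2833 [343.97423226 257.37098482]
top ((713.1942749023438, -408.9954833984375), (37.62578201293945, 93.73719787597656), 15.457303047180176) 248 [379.86290323 369.12903226]
top ((499.1588439941406, 301.2845458984375), (17.39151382446289, 234.2988739013672), 84.34846496582031) 184 [303.0923913  181.08152174]
bench z 0.0013950970354740244
```

View pics/crop1.png

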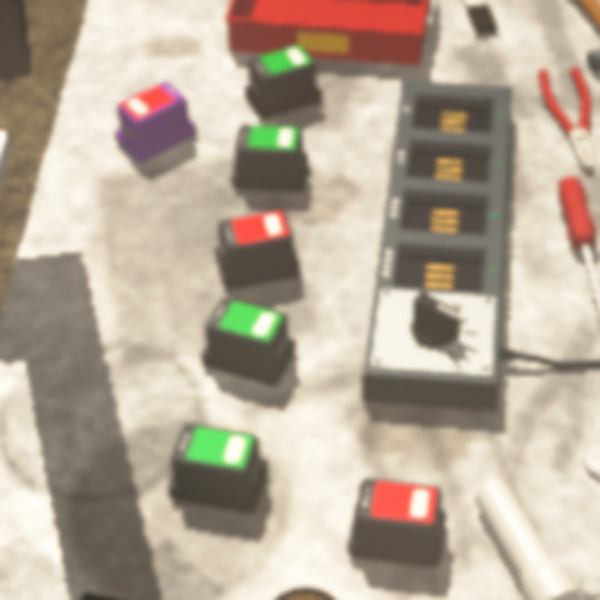

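Four green and two red packs. The purple-bodied pack at crop (155,120) carries a red tag but is the decoy. The charger's panel and selector are at crop (435,330). Moving over for a wrist view.

jog_arm([
  {"dx": 0.22,"dy": 0.33,"dz": 0.1,"gripper": 1},
  {"dx": 0.44,"dy": 0.66,"dz": 0.2},
  {"dx": 0.66,"dy": 1,"dz": 0.3},
  {"dx": 0.66,"dy": 1,"dz": 0.3},
])

```text
$.increments[0]: bad value
```

jog_arm([
  {"dx": 0.22,"dy": 0.33,"dz": 0.1},
  {"dx": 0.44,"dy": 0.66,"dz": 0.2},
  {"dx": 0.66,"dy": 1,"dz": 0.3},
  {"dx": 0.66,"dy": 1,"dz": 0.3},
])

```text
$.increments[0]: bad value
```

jog_arm([
  {"dx": 0.22,"dy": 0.33,"dz": 0.1},
  {"dx": 0.44,"dy": 0.66,"dz": 0.2},
  {"dx": 0.66,"dy": 1,"dz": 0.3},
  {"dx": 0.66,"dy": 1,"dz": 0.3},
])

```text
$.increments[0]: bad value
```

jog_arm([
  {"dx": 0.22,"dy": 0.33,"dz": 0.1},
  {"dx": 0.44,"dy": 0.66,"dz": 0.2},
  {"dx": 0.66,"dy": 1,"dz": 0.3},
  {"dx": 0.66,"dy": 1,"dz": 0.3},
  {"dx": 0.66,"dy": 1,"dz": 0.3},
  {"dx": 0.66,"dy": 1,"dz": 0.3},
])

```text
$.increments[0]: bad value
```

Run:
```python
from h import *
c=shot('wrist'); cv2.imwrite('pics/w1.png',c['frame']); print(np.round(c['mount'],3).tolist(),np.round(c['T'],3).tolist(),c['camera_matrix'][0])
print(get_state()['eef_pos'],get_state()['tcp_rot'])
for o in packs(c): print(*o)
```

```text
[[0.0, 0.948, 0.318, 0.082], [1.0, 0.0, -0.0, -0.001], [-0.0, 0.318, -0.948, -0.118], [0.0, 0.0, 0.0, 1.0]] [[0.36, 0.884, 0.297, 0.319], [-0.933, 0.341, 0.113, -0.6], [-0.001, -0.318, 0.948, 0.374], [0.0, 0.0, 0.0, 1.0]] [402.07892204   0.         316.85561691]
[ 0.24266734 -0.62957003  0.25564846] [ 9.83139987e-01  1.82853588e-01 -2.22467666e-05 -5.74553930e-04]
```

View pics/w1.png

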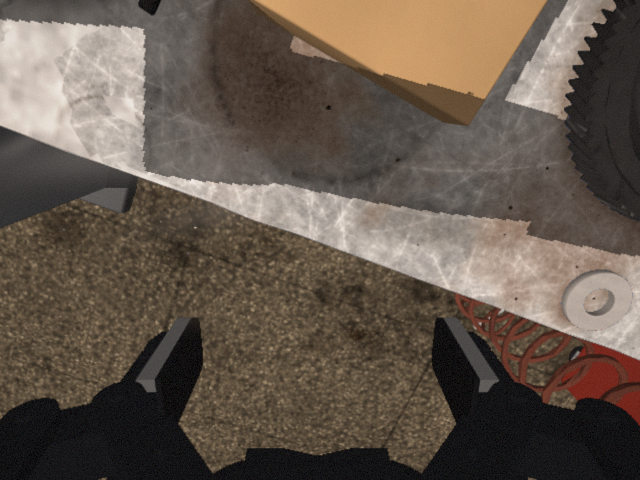

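The arm didn't move and the view shows only the floor and bench edge, with the camera on the tool's +x side. The rows probably need every field, so I'll test that.

jog_arm([
  {"dx": 0.22,"dy": 0.33,"dz": 0.1,"ax": 0,"ay": 0,"az": 0,"gripper": 1},
  {"dx": 0.44,"dy": 0.66,"dz": 0.2,"ax": 0,"ay": 0,"az": 0,"gripper": 1},
  {"dx": 0.66,"dy": 1,"dz": 0.3,"ax": 0,"ay": 0,"az": 0,"gripper": 1},
])

```text
time: 0.55
eef_pos: [0.3223, -0.5087, 0.2922]
tcp_rot: [0.983, 0.182, 0.0, -0.0]
contact_force: [0.7, 0.2, -0.1]
opening: 0.999
finger_force: 0.0
```

jog_arm([
  {"dx": 0.22,"dy": 0.33,"dz": 0.1,"ax": 0,"ay": 0,"az": -0.08,"gripper": 1},
  {"dx": 0.44,"dy": 0.66,"dz": 0.2,"ax": 0,"ay": 0,"az": -0.16,"gripper": 1},
  {"dx": 0.66,"dy": 1,"dz": 0.3,"ax": 0,"ay": 0,"az": -0.232,"gripper": 1},
])

```text
time: 0.85
eef_pos: [0.4017, -0.3882, 0.3288]
tcp_rot: [1.0, -0.001, 0.0, 0.0]
contact_force: [0.6, -0.1, -0.5]
opening: 0.999
finger_force: 0.0
```

jog_arm([
  {"dx": 0.22,"dy": 0.33,"dz": 0.1,"ax": 0,"ay": 0,"az": 0,"gripper": 1},
  {"dx": 0.44,"dy": 0.66,"dz": 0.2,"ax": 0,"ay": 0,"az": 0,"gripper": 1},
  {"dx": 0.66,"dy": 1,"dz": 0.3,"ax": 0,"ay": 0,"az": 0,"gripper": 1},
])

```text
time: 1.15
eef_pos: [0.4809, -0.2682, 0.3649]
tcp_rot: [1.0, 0.002, 0.0, 0.0]
contact_force: [0.4, 0.2, 0.2]
opening: 1.0
finger_force: 0.0
```

jog_arm([
  {"dx": 0.22,"dy": 0.33,"dz": 0.1,"ax": 0,"ay": 0,"az": 0,"gripper": 1},
  {"dx": 0.44,"dy": 0.66,"dz": 0.2,"ax": 0,"ay": 0,"az": 0,"gripper": 1},
  {"dx": 0.66,"dy": 1,"dz": 0.3,"ax": 0,"ay": 0,"az": 0,"gripper": 1},
  {"dx": 0.66,"dy": 1,"dz": 0.3,"ax": 0,"ay": 0,"az": 0,"gripper": 1},
  {"dx": 0.66,"dy": 1,"dz": 0.3,"ax": 0,"ay": 0,"az": 0,"gripper": 1},
])

```text
time: 1.65
eef_pos: [0.5598, -0.1489, 0.4004]
tcp_rot: [1.0, 0.003, 0.0, 0.0]
contact_force: [1.2, -1.6, -0.2]
opening: 1.003
finger_force: 0.0
```

Run:
```python
from h import *
c=shot('wrist'); cv2.imwrite('pics/w2.png',c['frame'])
print(get_state()['eef_pos'],get_state()['tcp_rot'])
for o in packs(c): print(*o)
P=cloud(c); z=P[...,2]
print('bench',np.nanmedian(z[abs(z)<.012]))
m=(abs(z-.04)<.006).astype(np.uint8); n,l,st,ce=cv2.connectedComponentsWithStats(m); i=1+np.argmax(st[1:,4])
print(st[i],cv2.minAreaRect((P[l==i][:,:2]*1000).astype(np.float32)))
m=(abs(z-.077)<.006)&(P[...,0]>.55); print(np.nanmean(P[m],0))
```

```text
[ 0.55927369 -0.14986782  0.39985995] [ 9.99997899e-01  2.00248325e-03 -4.28443683e-04  9.33823404e-05]
G [462.8 225.1] [34. 49.] 28.3 692 0.0569 [ 15. 260.]
G [ 455.8 -175.2] [35. 51.] 161.2 855 0.057 [337. 265.]
G [457.8  88.7] [35. 50.] 176.7 772 0.057 [124. 264.]
G [ 441.4 -322.3] [34. 51.] 169.8 789 0.0571 [454. 277.]
R [ 600.3 -376.1] [35. 51.] 173.1 1151 0.0572 [519. 147.]
R [455.  -49.1] [35. 51.] 15.9 868 0.057 [237. 265.]
R [316.1 145.7] [33. 50.] 41.7 613 0.0572 [ 94. 357.]
bench 0.0005280804272840278
[    0    28   397   149 26822] ((639.8131713867188, -9.946426391601562), (443.1734619140625, 124.45579528808594), 85.70503234863281)
[ 0.62954476 -0.16966984  0.07727501]
```

View pics/w2.png

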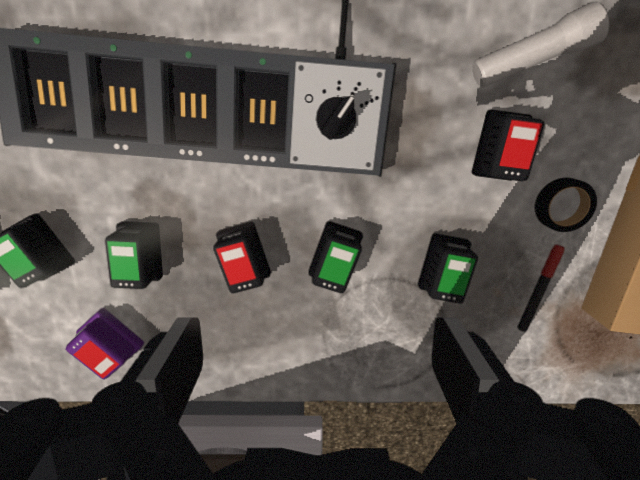

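The wrist view shows the bays at x≈45, 122, 192 and 262 px (dots 1 to 4, left to right). The selector is at (337,118), and its pointer aims right and up, about 30° right of the charger's x, which looks like click 3. All seven tags are fully visible. Refining the bays and selector.

```bash
cat >> h.py <<'E'
def rect(c,pts,z):
    q=plane(c,pts,z)[:,:2]*1000; r=cv2.minAreaRect(q.astype(np.float32)); b=cv2.boxPoints(r)
    e=max(b[1]-b[0],b[2]-b[1],key=np.linalg.norm)
    return np.round(r[0],1),np.round(sorted(r[1]),1),round(float(np.degrees(np.arctan2(e[1],e[0]))%180),1)
def charger(c):
    P=cloud(c); m=((abs(P[...,2]-.04)<.006)&(P[...,0]>.52)).astype(np.uint8)
    m=cv2.morphologyEx(m,cv2.MORPH_OPEN,np.ones((3,3),np.uint8))
    cs,h=cv2.findContours(m,cv2.RETR_CCOMP,cv2.CHAIN_APPROX_NONE)
    for k,hh in zip(cs,h[0]):
        if len(k)>70: print('hole' if hh[3]>=0 else 'outer',*rect(c,k.reshape(-1,2),.04))
def selector(c):
    g=cv2.cvtColor(c['frame'],cv2.COLOR_BGR2HSV); P=cloud(c)
    m=(P[...,2]>.066)&(P[...,2]<.085)&(abs(P[...,0]-.63)<.06)&(abs(P[...,1]+.17)<.06)
    px=np.argwhere(m)[:,::-1]; print('bar',*rect(c,px,.077),len(px))
    w=m&(g[...,2]>130); q=np.argwhere(w)[:,::-1]
    if len(q)>3:
        a=plane(c,q,.077)[:,:2]*1000; print('pointer',a.mean(0),len(q))
E
python3 - <<'E'
from h import *
c=shot('wrist'); charger(c); selector(c)
E
```

```text
outer [ 598.2 -351.8] [ 5.9 65. ] 173.3
outer [640.  -10.6] [122.9 440.5] 85.8
hole [ 627.7 -168.8] [47.6 48. ] 95.8
hole [634.5 -83.8] [62.8 87.8] 174.4
hole [641.8  -5.6] [58.  90.2] 175.5
hole [646.2  74.4] [61.  87.5] 175.7
hole [651.7 152.9] [59.8 89. ] 174.3
outer [ 716.4 -421.2] [34.8 69.1] 111.4
bar [ 630.7 -170.5] [16.  49.7] 145.6 699
pointer [ 639.68172008 -177.31676235] 83
```

jog_arm([
  {"dx": 0.2,"dy": -0.08,"dz": -0.35,"ax": 0,"ay": 0,"az": -0.09,"gripper": 0},
  {"dx": 0.4,"dy": -0.16,"dz": -0.7,"ax": 0,"ay": 0,"az": -0.18,"gripper": 0},
  {"dx": 0.58,"dy": -0.165,"dz": -1,"ax": 0,"ay": 0,"az": -0.27,"gripper": 0},
  {"dx": 0.58,"dy": -0.165,"dz": -1,"ax": 0,"ay": 0,"az": -0.36,"gripper": 0},
  {"dx": 0.58,"dy": -0.165,"dz": -1,"ax": 0,"ay": 0,"az": -0.38,"gripper": 0},
  {"dx": 0.58,"dy": -0.165,"dz": -1,"ax": 0,"ay": 0,"az": -0.38,"gripper": 0},
])

```text
time: 2.35
eef_pos: [0.6281, -0.1715, 0.2788]
tcp_rot: [0.956, -0.294, -0.001, -0.0]
contact_force: [-0.1, -0.1, 0.7]
opening: 0.502
finger_force: 0.0
```

jog_arm([
  {"dx": 0,"dy": 0,"dz": -0.4,"ax": 0,"ay": 0,"az": 0,"gripper": 0},
  {"dx": 0,"dy": 0,"dz": -0.7,"ax": 0,"ay": 0,"az": 0,"gripper": 0},
  {"dx": 0,"dy": 0,"dz": -0.7,"ax": 0,"ay": 0,"az": 0,"gripper": 0},
  {"dx": 0,"dy": 0,"dz": -0.7,"ax": 0,"ay": 0,"az": 0,"gripper": 0},
])

```text
time: 2.75
eef_pos: [0.6286, -0.1706, 0.1964]
tcp_rot: [0.956, -0.293, -0.0, -0.0]
contact_force: [0.2, 0.2, 0.6]
opening: 0.5
finger_force: 0.0
```

Run:
```python
from h import *
s=get_state(); print(s['eef_pos'],R.from_quat(s['tcp_rot']).as_matrix()[:,0])
c=shot('wrist'); charger(c); selector(c); cv2.imwrite('pics/w3.png',c['frame'])
```

```text
[ 0.6285709  -0.1705512   0.19640688] [ 0.82853513 -0.55993632 -0.00092889]
outer [615.6 123.8] [ 59.4 128. ] 132.4
outer [636.2 -70.9] [124.1 318.7] 85.8
hole [ 624.4 -163.9] [48.1 59.4] 116.4
outer [ 606.2 -357.7] [34.6 77. ] 146.2
bar [ 632.4 -172.1] [15.4 51. ] 145.4 1804
pointer [ 640.27271886 -177.44192192] 234
```

View pics/w3.png

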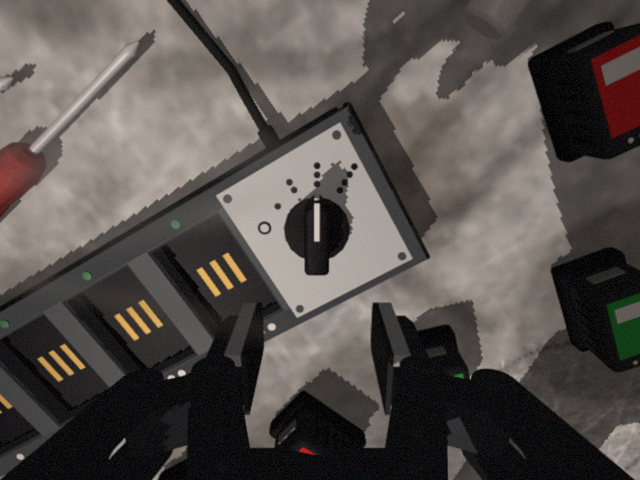

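The pointer at (317,220) aims at the three dots, so it is at click 3. The off ring is at (264,228). Quick cast of the skirt centre.

Run:
```python
from h import *
c=shot('wrist'); print(plane(c,[[317,229],[285,229],[349,229],[317,197]],.047)*1000)
print(plane(c,[[317,199],[317,242],[317,250]],.077)*1000)
print(plane(c,[[341.,134],[227,199],[299,309],[402,257]],.041).mean(0)*1000)
```

```text
[[ 629.60613555 -170.15604369   47.        ]
 [ 642.16882898 -151.55633382   47.        ]
 [ 617.04274013 -188.75432884   47.        ]
 [ 648.53576049 -182.94091428   47.        ]]
[[ 652.94241937 -185.91192587   77.        ]
 [ 630.05025801 -170.4507936    77.        ]
 [ 625.6096269  -167.45163278   77.        ]]
[ 628.35981927 -169.78100034   41.        ]
```

jog_arm([
  {"dx": 0.005,"dy": 0.003,"dz": -0.3,"ax": 0,"ay": 0,"az": 0,"gripper": 0},
  {"dx": 0.005,"dy": 0.003,"dz": -0.6,"ax": 0,"ay": 0,"az": 0,"gripper": 0},
  {"dx": 0.005,"dy": 0.003,"dz": -0.8,"ax": 0,"ay": 0,"az": 0,"gripper": 0},
  {"dx": 0.005,"dy": 0.003,"dz": -0.97,"ax": 0,"ay": 0,"az": 0,"gripper": 0},
  {"dx": 0.005,"dy": 0.003,"dz": -0.97,"ax": 0,"ay": 0,"az": 0,"gripper": -1},
  {"dx": 0.005,"dy": 0.003,"dz": -0.97,"ax": 0,"ay": 0,"az": 0,"gripper": -1},
  {"dx": 0.005,"dy": 0.003,"dz": -0.97,"ax": 0,"ay": 0,"az": 0,"gripper": -1},
  {"dx": 0.005,"dy": 0.003,"dz": -0.97,"ax": 0,"ay": 0,"az": 0,"gripper": -1},
  {"dx": 0.005,"dy": 0.003,"dz": -0.97,"ax": 0,"ay": 0,"az": 0,"gripper": -1},
], force=40)

```text
time: 3.75
eef_pos: [0.63, -0.1708, 0.0819]
tcp_rot: [0.956, -0.292, 0.001, 0.001]
contact_force: [-3.6, -4.1, -0.6]
opening: 0.176
finger_force: 42.4
```

jog_arm([
  {"dx": 0,"dy": 0,"dz": 0,"ax": 0,"ay": 0,"az": 0.08,"gripper": -1},
  {"dx": 0,"dy": 0,"dz": 0,"ax": 0,"ay": 0,"az": 0.16,"gripper": -1},
  {"dx": 0,"dy": 0,"dz": 0,"ax": 0,"ay": 0,"az": 0.24,"gripper": -1},
  {"dx": 0,"dy": 0,"dz": 0,"ax": 0,"ay": 0,"az": 0.32,"gripper": -1},
  {"dx": 0,"dy": 0,"dz": 0,"ax": 0,"ay": 0,"az": 0.4,"gripper": -1},
  {"dx": 0,"dy": 0,"dz": 0,"ax": 0,"ay": 0,"az": 0.48,"gripper": -1},
  {"dx": 0,"dy": 0,"dz": 0,"ax": 0,"ay": 0,"az": 0.5,"gripper": -1},
  {"dx": 0,"dy": 0,"dz": 0,"ax": 0,"ay": 0,"az": 0.5,"gripper": -1},
])

```text
time: 4.55
eef_pos: [0.6302, -0.1692, 0.0819]
tcp_rot: [0.995, 0.096, 0.001, -0.0]
contact_force: [-3.6, 1.4, 2.6]
opening: 0.172
finger_force: 42.8
```

jog_arm([
  {"dx": 0,"dy": 0,"dz": 0,"ax": 0,"ay": 0,"az": 0.08,"gripper": -1},
  {"dx": 0,"dy": 0,"dz": 0,"ax": 0,"ay": 0,"az": 0.16,"gripper": -1},
  {"dx": 0,"dy": 0,"dz": 0,"ax": 0,"ay": 0,"az": 0.24,"gripper": -1},
  {"dx": 0,"dy": 0,"dz": 0,"ax": 0,"ay": 0,"az": 0.32,"gripper": -1},
  {"dx": 0,"dy": 0,"dz": 0,"ax": 0,"ay": 0,"az": 0.4,"gripper": -1},
  {"dx": 0,"dy": 0,"dz": 0,"ax": 0,"ay": 0,"az": 0.48,"gripper": -1},
  {"dx": 0,"dy": 0,"dz": 0,"ax": 0,"ay": 0,"az": 0.5,"gripper": -1},
  {"dx": 0,"dy": 0,"dz": 0,"ax": 0,"ay": 0,"az": 0.5,"gripper": -1},
])

```text
time: 5.35
eef_pos: [0.6292, -0.1679, 0.0819]
tcp_rot: [0.883, 0.469, -0.0, -0.002]
contact_force: [-5.5, 3.5, 5.5]
opening: 0.173
finger_force: 43.3
```

jog_arm([
  {"dx": 0,"dy": 0,"dz": 0,"ax": 0,"ay": 0,"az": 0,"gripper": 0},
  {"dx": 0,"dy": 0,"dz": 0,"ax": 0,"ay": 0,"az": 0,"gripper": 0},
  {"dx": 0,"dy": 0,"dz": 0,"ax": 0,"ay": 0,"az": 0,"gripper": 0},
  {"dx": 0,"dy": 0,"dz": 0.3,"ax": 0,"ay": 0,"az": 0,"gripper": 0},
  {"dx": 0,"dy": 0,"dz": 0.7,"ax": 0,"ay": 0,"az": 0,"gripper": 0},
  {"dx": 0,"dy": 0,"dz": 1,"ax": 0,"ay": 0,"az": 0,"gripper": 1},
])

```text
time: 5.95
eef_pos: [0.6305, -0.1699, 0.2028]
tcp_rot: [0.883, 0.469, 0.001, 0.001]
contact_force: [1.1, 0.5, 1.0]
opening: 0.651
finger_force: 0.0
```

jog_arm([
  {"dx": -0.15,"dy": 0.3,"dz": 0.3,"ax": 0,"ay": 0,"az": -0.08,"gripper": 1},
  {"dx": -0.3,"dy": 0.5,"dz": 0.6,"ax": 0,"ay": 0,"az": -0.16,"gripper": 1},
  {"dx": -0.4,"dy": 0.9,"dz": 1,"ax": 0,"ay": 0,"az": -0.24,"gripper": 1},
  {"dx": -0.4,"dy": 0.9,"dz": 1,"ax": 0,"ay": 0,"az": -0.33,"gripper": 1},
])

```text
time: 6.35
eef_pos: [0.5824, -0.0596, 0.3257]
tcp_rot: [0.974, 0.225, 0.004, 0.002]
contact_force: [0.1, -0.3, -0.1]
opening: 0.995
finger_force: 0.0
```

jog_arm([
  {"dx": -0.15,"dy": 0.3,"dz": 0.3,"ax": 0,"ay": 0,"az": -0.08,"gripper": 1},
  {"dx": -0.3,"dy": 0.5,"dz": 0.6,"ax": 0,"ay": 0,"az": -0.16,"gripper": 1},
  {"dx": -0.4,"dy": 0.9,"dz": 1,"ax": 0,"ay": 0,"az": -0.24,"gripper": 1},
  {"dx": -0.4,"dy": 0.9,"dz": 1,"ax": 0,"ay": 0,"az": -0.33,"gripper": 1},
  {"dx": -0.4,"dy": 0.9,"dz": 1,"ax": 0,"ay": 0,"az": -0.333,"gripper": 1},
  {"dx": -0.4,"dy": 0.9,"dz": 1,"ax": 0,"ay": 0,"az": -0.333,"gripper": 1},
])

```text
time: 6.95
eef_pos: [0.5337, 0.0464, 0.4394]
tcp_rot: [1.0, -0.031, 0.0, 0.0]
contact_force: [-0.0, -0.6, -0.4]
opening: 1.005
finger_force: 0.0
```

Run:
```python
from h import *
c=shot('wrist'); cv2.imwrite('pics/w4.png',c['frame'])
s=get_state();print(s['eef_pos'],R.from_quat(s['tcp_rot']).as_matrix()[:,0])
for o in packs(c): print(*o)
charger(c); selector(c)
P=cloud(c)
m=(abs(P[...,2]-.046)<.006)&(P[...,1]>.27)&(P[...,0]<.65)
n,l,st,ce=cv2.connectedComponentsWithStats(m.astype(np.uint8)); i=1+np.argmax(st[1:,4]); print('box',st[i],*rect(c,np.argwhere(l==i)[:,::-1],.046))
```

```text
[0.53362112 0.0459559  0.43818441] [ 0.99805801 -0.0622566  -0.00208055]
G [ 455.8 -175.3] [36. 51.] 161.1 806 0.0572 [491. 226.]
G [ 463.1 -328.2] [ 7. 29.] 71.9 44 0.0573 [614. 211.]
G [458.1  88.5] [35. 51.] 176.5 792 0.057 [289. 236.]
G [482.5 234.8] [ 5. 30.] 114.0 41 0.0568 [175. 222.]
G [ 434.3 -320.3] [30. 32.] 72.5 200 0.0573 [604. 232.]
G [459.7 223. ] [35. 44.] 27.6 588 0.057 [189. 243.]
R [509.6 360.7] [131. 230.] 174.6 1165 0.0492 [ 92. 172.]
R [486.2 446. ] [  3. 138.] 174.5 241 0.0492 [ 11. 228.]
R [454.9 -49.4] [35. 51.] 16.0 783 0.0571 [395. 232.]
R [316.4 145.4] [33. 49.] 41.7 541 0.0571 [255. 329.]
outer [561.4 441.9] [ 8.6 81.2] 174.8
outer [640. -10.] [124.  440.1] 85.7
hole [ 626.7 -173.1] [48.5 59.3] 42.5
hole [633.4 -83.8] [59.6 89.8] 175.1
hole [640.3  -4.4] [60.6 87.7] 175.6
hole [645.5  73.5] [62.4 86.6] 175.8
hole [652.2 155.6] [62.1 88. ] 175.6
bar [ 629.2 -163.8] [19.2 52.3] 56.1 763
box [   0  111  136  181 3187] [508. 375.] [157.1 238.2] 174.2
```

View pics/w4.png

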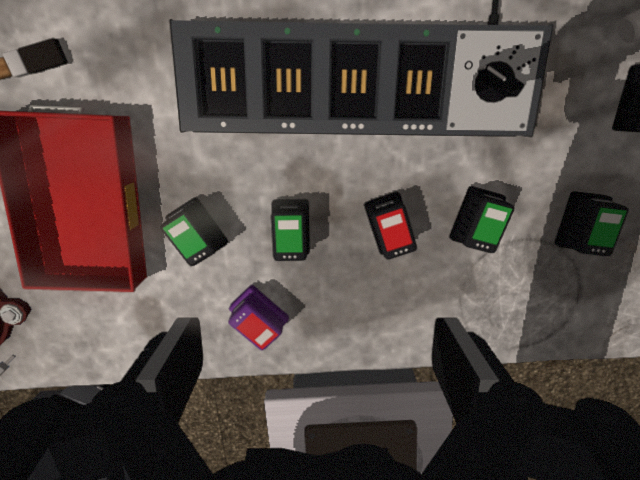

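The bar angle of 56° and the pointer aimed at the off ring (468,65) show the selector is off. All the packs are still in place. Hovering over green pack A.

jog_arm([
  {"dx": -0.1,"dy": 0.25,"dz": -0.33,"ax": 0,"ay": 0,"az": 0.08,"gripper": 1},
  {"dx": -0.2,"dy": 0.5,"dz": -0.66,"ax": 0,"ay": 0,"az": 0.16,"gripper": 1},
  {"dx": -0.3,"dy": 0.74,"dz": -1,"ax": 0,"ay": 0,"az": 0.18,"gripper": 1},
  {"dx": -0.3,"dy": 0.74,"dz": -1,"ax": 0,"ay": 0,"az": 0.18,"gripper": 1},
])

```text
time: 7.4
eef_pos: [0.493, 0.1362, 0.3102]
tcp_rot: [0.994, 0.111, -0.009, -0.001]
contact_force: [-1.1, -0.4, -0.4]
opening: 1.002
finger_force: 0.0
```

jog_arm([
  {"dx": -0.1,"dy": 0.25,"dz": -0.33,"ax": 0,"ay": 0,"az": 0.08,"gripper": 1},
  {"dx": -0.2,"dy": 0.5,"dz": -0.66,"ax": 0,"ay": 0,"az": 0.16,"gripper": 1},
  {"dx": -0.3,"dy": 0.74,"dz": -1,"ax": 0,"ay": 0,"az": 0.18,"gripper": 1},
  {"dx": -0.3,"dy": 0.74,"dz": -1,"ax": 0,"ay": 0,"az": 0.18,"gripper": 1},
  {"dx": -0.3,"dy": 0.74,"dz": -1,"ax": 0,"ay": 0,"az": 0.18,"gripper": 1},
])

```text
time: 7.9
eef_pos: [0.4617, 0.2234, 0.1987]
tcp_rot: [0.969, 0.248, -0.001, 0.0]
contact_force: [-0.1, -0.5, 0.4]
opening: 1.0
finger_force: 0.0
```

```bash
cat >> h.py <<'E'
def aim(c,k,near,tag=True):
    s=get_state(); p=np.array(s['eef_pos'])*1000; x=R.from_quat(s['tcp_rot']).as_matrix()[:,0]; yaw=np.degrees(np.arctan2(x[1],x[0]))
    print('tcp',np.round(p,1),round(yaw,1))
    for o in packs(c):
        print(*o)
        if o[0]==k and np.hypot(*(o[1]-near))<60:
            d=o[1]-p[:2]; dy=(o[3]-yaw+90)%180-90
            print('  -> dx %.3f dy %.3f az %.3f ; dz to 48: %.3f'%(d[0]/120,d[1]/120,dy/90,(48-p[2])/120))
E
python3 - <<'E'
from h import *
aim(shot('wrist'),'G',[463,224])
E
```

```text
tcp [463.  223.3 200.6] 28.7
G [462.8 223.9] [35. 51.] 27.6 2850 0.0571 [317. 234.]
  -> dx -0.002 dy 0.005 az -0.012 ; dz to 48: -1.272
G [465.9  87.6] [35. 36.] 177.5 1402 0.0572 [483. 313.]
R [463.8 318.4] [ 98. 223.] 144.4 3148 0.0493 [192. 150.]
R [316.1 144.7] [34. 50.] 41.6 1630 0.0573 [315. 422.]
```

jog_arm([
  {"dx": 0,"dy": 0.005,"dz": -0.35,"ax": 0,"ay": 0,"az": -0.01,"gripper": 1},
  {"dx": 0,"dy": 0.005,"dz": -0.7,"ax": 0,"ay": 0,"az": -0.01,"gripper": 1},
  {"dx": 0,"dy": 0.005,"dz": -1,"ax": 0,"ay": 0,"az": -0.01,"gripper": 1},
  {"dx": 0,"dy": 0.005,"dz": -1,"ax": 0,"ay": 0,"az": -0.01,"gripper": 1},
])

```text
time: 8.35
eef_pos: [0.4604, 0.2227, 0.077]
tcp_rot: [0.971, 0.239, -0.003, 0.0]
contact_force: [-0.3, -0.2, -0.6]
opening: 0.999
finger_force: 0.0
```

jog_arm([
  {"dx": 0,"dy": 0,"dz": -0.27,"ax": 0,"ay": 0,"az": 0,"gripper": 1},
  {"dx": 0,"dy": 0,"dz": -0.27,"ax": 0,"ay": 0,"az": 0,"gripper": 1},
  {"dx": 0,"dy": 0,"dz": -0.27,"ax": 0,"ay": 0,"az": 0,"gripper": -1},
  {"dx": 0,"dy": 0,"dz": -0.27,"ax": 0,"ay": 0,"az": 0,"gripper": -1},
  {"dx": 0,"dy": 0,"dz": -0.27,"ax": 0,"ay": 0,"az": 0,"gripper": -1},
  {"dx": 0,"dy": 0,"dz": -0.27,"ax": 0,"ay": 0,"az": 0,"gripper": -1},
  {"dx": 0,"dy": 0,"dz": -0.27,"ax": 0,"ay": 0,"az": 0,"gripper": -1},
], force=80)

```text
time: 9.05
eef_pos: [0.4638, 0.2253, 0.0503]
tcp_rot: [0.971, 0.241, 0.002, 0.0]
contact_force: [-0.4, -0.5, 6.8]
opening: 0.527
finger_force: 83.7
```

jog_arm([
  {"dx": 0,"dy": 0,"dz": 0.2,"ax": 0,"ay": 0,"az": 0,"gripper": -1},
  {"dx": 0,"dy": 0,"dz": 0.5,"ax": 0,"ay": 0,"az": 0,"gripper": -1},
  {"dx": 0,"dy": 0,"dz": 0.8,"ax": 0,"ay": 0,"az": 0,"gripper": -1},
  {"dx": 0,"dy": 0,"dz": 1,"ax": 0,"ay": 0,"az": 0,"gripper": -1},
  {"dx": 0,"dy": 0,"dz": 1,"ax": 0,"ay": 0,"az": 0,"gripper": -1},
])

```text
time: 9.55
eef_pos: [0.4638, 0.2255, 0.1718]
tcp_rot: [0.971, 0.241, 0.004, -0.0]
contact_force: [0.2, -0.0, -3.6]
opening: 0.528
finger_force: 83.2
```

jog_arm([
  {"dx": 0.26,"dy": -0.1,"dz": 0,"ax": 0,"ay": 0,"az": -0.08,"gripper": -1},
  {"dx": 0.52,"dy": -0.2,"dz": 0,"ax": 0,"ay": 0,"az": -0.16,"gripper": -1},
  {"dx": 0.785,"dy": -0.297,"dz": 0,"ax": 0,"ay": 0,"az": -0.18,"gripper": -1},
])

```text
time: 9.85
eef_pos: [0.5551, 0.1887, 0.1648]
tcp_rot: [0.995, 0.1, -0.002, 0.0]
contact_force: [-0.8, 0.3, -3.6]
opening: 0.525
finger_force: 83.3
```

jog_arm([
  {"dx": 0.26,"dy": -0.1,"dz": 0,"ax": 0,"ay": 0,"az": -0.08,"gripper": -1},
  {"dx": 0.52,"dy": -0.2,"dz": 0,"ax": 0,"ay": 0,"az": -0.16,"gripper": -1},
  {"dx": 0.785,"dy": -0.297,"dz": 0,"ax": 0,"ay": 0,"az": -0.178,"gripper": -1},
  {"dx": 0.785,"dy": -0.297,"dz": 0,"ax": 0,"ay": 0,"az": -0.178,"gripper": -1},
  {"dx": 0.785,"dy": -0.297,"dz": 0,"ax": 0,"ay": 0,"az": -0.178,"gripper": -1},
  {"dx": 0.785,"dy": -0.297,"dz": 0,"ax": 0,"ay": 0,"az": -0.178,"gripper": -1},
])

```text
time: 10.45
eef_pos: [0.6482, 0.1538, 0.1652]
tcp_rot: [0.999, -0.038, -0.002, 0.0]
contact_force: [-0.9, -0.2, -4.4]
opening: 0.525
finger_force: 83.1
```

```bash
cat >> h.py <<'E'
def hold(c,bay):
    s=get_state(); p=np.array(s['eef_pos'])*1000; x=R.from_quat(s['tcp_rot']).as_matrix()[:,0]
    print('tcp',np.round(p,1),round(np.degrees(np.arctan2(x[1],x[0])),2),s['opening'],s['finger_force'])
    P=cloud(c); col=colour(c)
    for k,m in col.items():
        m=m&(np.hypot(P[...,0]-p[0]/1e3,P[...,1]-p[1]/1e3)<.06)
        n,l,st,ce=cv2.connectedComponentsWithStats(m.astype(np.uint8))
        for i in range(1,n):
            if st[i,4]>300:
                z=np.nanmedian(P[...,2][l==i]); r=rect(c,np.argwhere(l==i)[:,::-1],z)
                print(k,*r,'z',round(z,4),'-> dx %.3f dy %.3f'%tuple((np.array(bay)-r[0])/120))
E
python3 - <<'E'
from h import *
c=shot('wrist'); hold(c,[652.1,154.3]); charger(c); cv2.imwrite('pics/w5.png',c['frame'])
E
```

```text
tcp [648.4 154.  165.9] -4.35 0.5225626859846975 83.10093641281128
G [647.3 154.4] [34.4 50.8] 175.9 z 0.172 -> dx 0.040 dy -0.001
outer [609.7 314.6] [50.1 99.8] 48.4
outer [646.5  73.1] [123.1 275.7] 85.2
hole [647.7  77.2] [59.5 84.9] 175.6
hole [641.7  -2.5] [57.3 85.4] 174.9
```

View pics/w5.png

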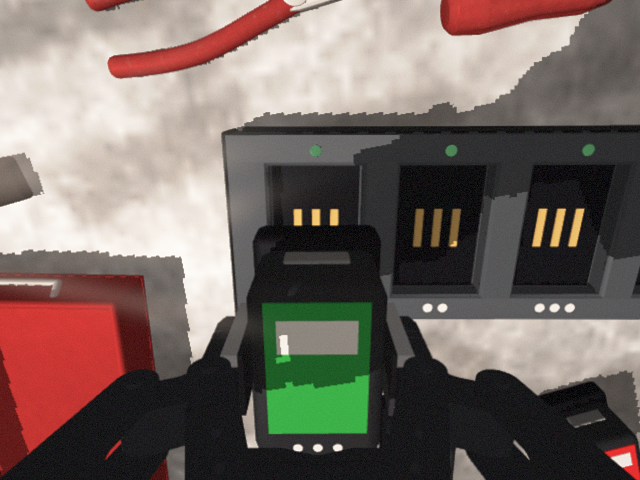

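The view shows pack A level in the jaws, with bay 1's far half above it at about (313,190). Correcting x, then lowering to just above the rim to check.

jog_arm([
  {"dx": 0.04,"dy": 0,"dz": -0.2,"ax": 0,"ay": 0,"az": 0,"gripper": -1},
  {"dx": 0.04,"dy": 0,"dz": -0.4,"ax": 0,"ay": 0,"az": 0,"gripper": -1},
  {"dx": 0.04,"dy": 0,"dz": -0.56,"ax": 0,"ay": 0,"az": 0,"gripper": -1},
  {"dx": 0.04,"dy": 0,"dz": -0.56,"ax": 0,"ay": 0,"az": 0,"gripper": -1},
  {"dx": 0.04,"dy": 0,"dz": -0.56,"ax": 0,"ay": 0,"az": 0,"gripper": -1},
])

```text
time: 11.0
eef_pos: [0.6541, 0.154, 0.1002]
tcp_rot: [0.999, -0.038, -0.0, 0.0]
contact_force: [0.0, -0.1, -3.1]
opening: 0.521
finger_force: 82.9
```

Run:
```python
from h import *
c=shot('wrist'); hold(c,[652.1,154.3]); charger(c); cv2.imwrite('pics/w6.png',c['frame'])
```

```text
tcp [655.1 154.  101.5] -4.36 0.5249674188502951 82.9414165019989
G [653.2 154.6] [34.4 50.7] 175.9 z 0.107 -> dx -0.009 dy -0.002
outer [604.5 305.2] [35.6 37.3] 83.5
outer [648.7  97. ] [123.3 227.2] 85.2
```

View pics/w6.png

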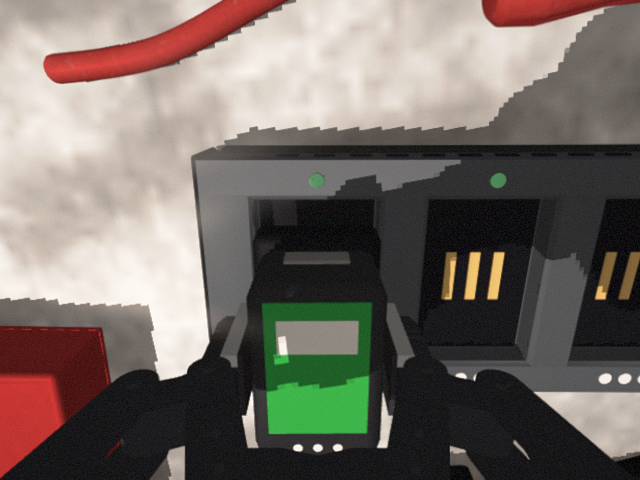

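Bay 1's far rim corners are at about (250,198) and (376,198), with LEDs at (317,180) and (499,180). Bay 2's pocket is visible at (428–540,199). Casting these.

Run:
```python
from h import *
c=shot('wrist')
a=plane(c,[[250,198],[376,198],[428,199],[541,199],[317,180],[499,180],[459,378],[468,378]],.04)[:,:2]*1000; print(a.round(1))
u=np.array([np.cos(np.radians(-4.25)),np.sin(np.radians(-4.25))])
print('bay1',(a[0]+a[1])/2-43*u,'bay2',(a[2]+a[3])/2-43*u, np.linalg.norm(a[1]-a[0]),np.linalg.norm(a[3]-a[2]),(a[5]-a[4]),a[4]-57*u)
```

```text
[[699.2 181.8]
 [694.8 124.5]
 [692.5 100.9]
 [688.6  49.9]
 [705.1 150.7]
 [698.8  69.4]
 [593.9  83.5]
 [593.6  78.8]]
bay1 [654.08855396 156.32351693] bay2 [647.65532441  78.56098902] 57.435239468438105 51.200549203669986 [ -6.27144523 -81.33561494] [648.21164182 154.91883422]
```

jog_arm([
  {"dx": 0,"dy": 0.008,"dz": -0.08,"ax": 0,"ay": 0,"az": 0,"gripper": -1},
  {"dx": 0,"dy": 0.008,"dz": -0.12,"ax": 0,"ay": 0,"az": 0,"gripper": -1},
  {"dx": 0,"dy": 0.008,"dz": -0.16,"ax": 0,"ay": 0,"az": 0,"gripper": -1},
  {"dx": 0,"dy": 0.008,"dz": -0.19,"ax": 0,"ay": 0,"az": 0,"gripper": -1},
  {"dx": 0,"dy": 0.008,"dz": -0.19,"ax": 0,"ay": 0,"az": 0,"gripper": -1},
])

```text
time: 11.6
eef_pos: [0.6554, 0.1544, 0.0771]
tcp_rot: [0.999, -0.039, 0.001, -0.0]
contact_force: [3.8, 0.6, -5.0]
opening: 0.526
finger_force: 83.0
```

jog_arm([
  {"dx": 0,"dy": 0,"dz": 0,"ax": 0,"ay": 0,"az": 0,"gripper": 0.4},
  {"dx": 0,"dy": 0,"dz": 0,"ax": 0,"ay": 0,"az": 0,"gripper": 0.4},
  {"dx": 0,"dy": 0,"dz": 0,"ax": 0,"ay": 0,"az": 0,"gripper": 0.4},
  {"dx": 0,"dy": 0,"dz": 0.3,"ax": 0,"ay": 0,"az": 0,"gripper": 0.4},
  {"dx": 0,"dy": 0,"dz": 0.7,"ax": 0,"ay": 0,"az": 0,"gripper": 1},
  {"dx": 0,"dy": 0,"dz": 1,"ax": 0,"ay": 0,"az": 0,"gripper": 1},
  {"dx": 0,"dy": 0,"dz": 1,"ax": 0,"ay": 0,"az": 0,"gripper": 1},
])

```text
time: 12.3
eef_pos: [0.6586, 0.155, 0.2067]
tcp_rot: [0.999, -0.038, 0.007, -0.001]
contact_force: [0.1, 0.1, 1.3]
opening: 1.001
finger_force: 0.0
```

Run:
```python
from h import *
c=shot('wrist'); hold(c,[652.1,154.3]); charger(c); print(*packs(c),sep='\n')
```

```text
tcp [657.  154.8 202.9] -4.39 1.001242014862862 0.0
G [654.2 154.8] [34.5 50.1] 175.7 z 0.0831 -> dx -0.018 dy -0.004
outer [620.2 339.5] [ 40.9 122.9] 65.5
outer [682.6 152.9] [14.6 51.5] 85.6
outer [645.5  57.9] [123.4 306. ] 85.5
hole [645.4 156.4] [ 59.8 100.5] 175.7
hole [641.9  -2.7] [60.5 84.7] 175.8
hole [646.9  76.4] [61.2 88.5] 173.7
('G', array([459.5,  88.8]), array([35., 46.]), np.float32(176.0), np.int32(1068), 0.0572, array([415., 449.]))
('R', array([621.3, 332.7]), array([ 41., 112.]), np.float32(64.4), np.int32(1151), 0.0492, array([ 87., 300.]))
```

Pack A is seated: its tag top reads 0.083, where 0.082 means seated. Next is B.

jog_arm([
  {"dx": -0.4,"dy": -0.13,"dz": 0,"ax": 0,"ay": 0,"az": 0,"gripper": 1},
  {"dx": -0.83,"dy": -0.276,"dz": 0,"ax": 0,"ay": 0,"az": 0,"gripper": 1},
])

```text
time: 12.55
eef_pos: [0.5582, 0.1227, 0.1948]
tcp_rot: [0.999, -0.038, -0.002, 0.0]
contact_force: [-0.2, -1.2, -0.3]
opening: 1.001
finger_force: 0.0
```

jog_arm([
  {"dx": -0.4,"dy": -0.13,"dz": 0,"ax": 0,"ay": 0,"az": 0,"gripper": 1},
  {"dx": -0.83,"dy": -0.276,"dz": 0,"ax": 0,"ay": 0,"az": 0.01,"gripper": 1},
  {"dx": -0.83,"dy": -0.276,"dz": 0,"ax": 0,"ay": 0,"az": 0.01,"gripper": 1},
  {"dx": -0.83,"dy": -0.276,"dz": 0,"ax": 0,"ay": 0,"az": 0.01,"gripper": 1},
  {"dx": -0.83,"dy": -0.276,"dz": 0,"ax": 0,"ay": 0,"az": 0.01,"gripper": 1},
])

```text
time: 13.05
eef_pos: [0.4613, 0.0899, 0.1978]
tcp_rot: [1.0, -0.031, 0.001, -0.0]
contact_force: [0.1, 0.4, 0.3]
opening: 1.0
finger_force: 0.0
```

Run:
```python
from h import *
aim(shot('wrist'),'G',[458,88])
```

```text
tcp [461.8  89.9 198. ] -3.5
G [458.   88.9] [35. 51.] 177.7 2873 0.0571 [320. 240.]
  -> dx -0.031 dy -0.008 az 0.013 ; dz to 48: -1.250
R [455.1 -49.7] [35. 51.] 16.2 2958 0.0572 [526. 232.]
R [442.5 301.6] [ 22. 113.] 162.7 808 0.0495 [ 15. 282.]
R [316.1 145.6] [34. 50.] 41.5 1736 0.0572 [255. 408.]
```

jog_arm([
  {"dx": -0.03,"dy": -0.008,"dz": -0.35,"ax": 0,"ay": 0,"az": 0.013,"gripper": 1},
  {"dx": -0.03,"dy": -0.008,"dz": -0.7,"ax": 0,"ay": 0,"az": 0.013,"gripper": 1},
  {"dx": -0.03,"dy": -0.008,"dz": -1,"ax": 0,"ay": 0,"az": 0.013,"gripper": 1},
  {"dx": -0.03,"dy": -0.008,"dz": -1,"ax": 0,"ay": 0,"az": 0.013,"gripper": 1},
])

```text
time: 13.5
eef_pos: [0.4538, 0.0891, 0.0725]
tcp_rot: [1.0, -0.02, -0.006, -0.0]
contact_force: [-1.7, 0.4, -0.4]
opening: 1.001
finger_force: 0.0
```

jog_arm([
  {"dx": 0,"dy": 0,"dz": -0.25,"ax": 0,"ay": 0,"az": 0,"gripper": 1},
  {"dx": 0,"dy": 0,"dz": -0.25,"ax": 0,"ay": 0,"az": 0,"gripper": 1},
  {"dx": 0,"dy": 0,"dz": -0.25,"ax": 0,"ay": 0,"az": 0,"gripper": -1},
  {"dx": 0,"dy": 0,"dz": -0.25,"ax": 0,"ay": 0,"az": 0,"gripper": -1},
  {"dx": 0,"dy": 0,"dz": -0.25,"ax": 0,"ay": 0,"az": 0,"gripper": -1},
  {"dx": 0,"dy": 0,"dz": -0.25,"ax": 0,"ay": 0,"az": 0,"gripper": -1},
  {"dx": 0,"dy": 0,"dz": -0.25,"ax": 0,"ay": 0,"az": 0,"gripper": -1},
], force=80)

```text
time: 14.2
eef_pos: [0.4587, 0.0889, 0.0498]
tcp_rot: [1.0, -0.02, 0.002, -0.0]
contact_force: [0.2, 0.3, 6.6]
opening: 0.526
finger_force: 83.5
```

jog_arm([
  {"dx": 0,"dy": 0,"dz": 0.2,"ax": 0,"ay": 0,"az": 0,"gripper": -1},
  {"dx": 0,"dy": 0,"dz": 0.5,"ax": 0,"ay": 0,"az": 0,"gripper": -1},
  {"dx": 0,"dy": 0,"dz": 0.8,"ax": 0,"ay": 0,"az": 0,"gripper": -1},
  {"dx": 0,"dy": 0,"dz": 1,"ax": 0,"ay": 0,"az": 0,"gripper": -1},
  {"dx": 0,"dy": 0,"dz": 1,"ax": 0,"ay": 0,"az": 0,"gripper": -1},
])

```text
time: 14.7
eef_pos: [0.4588, 0.0889, 0.1712]
tcp_rot: [1.0, -0.02, 0.004, 0.0]
contact_force: [0.7, -0.1, -3.6]
opening: 0.523
finger_force: 83.6
```

jog_arm([
  {"dx": 0.26,"dy": -0.02,"dz": 0,"ax": 0,"ay": 0,"az": -0.01,"gripper": -1},
  {"dx": 0.52,"dy": -0.04,"dz": 0,"ax": 0,"ay": 0,"az": -0.02,"gripper": -1},
  {"dx": 0.79,"dy": -0.057,"dz": 0,"ax": 0,"ay": 0,"az": -0.022,"gripper": -1},
])

```text
time: 15.0
eef_pos: [0.5507, 0.082, 0.1646]
tcp_rot: [0.999, -0.038, -0.002, 0.0]
contact_force: [-0.3, -0.3, -3.9]
opening: 0.53
finger_force: 83.3
```

jog_arm([
  {"dx": 0.26,"dy": -0.02,"dz": 0,"ax": 0,"ay": 0,"az": 0,"gripper": -1},
  {"dx": 0.52,"dy": -0.04,"dz": 0,"ax": 0,"ay": 0,"az": 0,"gripper": -1},
  {"dx": 0.79,"dy": -0.057,"dz": -0.4,"ax": 0,"ay": 0,"az": 0,"gripper": -1},
  {"dx": 0.79,"dy": -0.057,"dz": -0.5,"ax": 0,"ay": 0,"az": 0,"gripper": -1},
  {"dx": 0.79,"dy": -0.057,"dz": -0.5,"ax": 0,"ay": 0,"az": 0,"gripper": -1},
  {"dx": 0.79,"dy": -0.057,"dz": -0.5,"ax": 0,"ay": 0,"az": 0,"gripper": -1},
])

```text
time: 15.6
eef_pos: [0.6445, 0.0753, 0.1049]
tcp_rot: [0.999, -0.038, -0.003, -0.0]
contact_force: [-0.3, -0.1, -3.6]
opening: 0.524
finger_force: 83.1
```

Run:
```python
from h import *
c=shot('wrist'); hold(c,[648,75.2]); charger(c)
```

```text
tcp [645.6  75.3 107. ] -4.3 0.5247248276610121 83.0687427520752
G [644.8  75.8] [34.4 50.4] 175.7 z 0.1122 -> dx 0.027 dy -0.005
outer [645.8  55.7] [124.6 307.5] 85.6
```

jog_arm([
  {"dx": 0.023,"dy": -0.004,"dz": -0.05,"ax": 0,"ay": 0,"az": 0,"gripper": -1},
  {"dx": 0.023,"dy": -0.004,"dz": -0.1,"ax": 0,"ay": 0,"az": 0,"gripper": -1},
  {"dx": 0.023,"dy": -0.004,"dz": -0.15,"ax": 0,"ay": 0,"az": 0,"gripper": -1},
  {"dx": 0.023,"dy": -0.004,"dz": -0.2,"ax": 0,"ay": 0,"az": 0,"gripper": -1},
  {"dx": 0.023,"dy": -0.004,"dz": -0.235,"ax": 0,"ay": 0,"az": 0,"gripper": -1},
  {"dx": 0.023,"dy": -0.004,"dz": -0.235,"ax": 0,"ay": 0,"az": 0,"gripper": -1},
])

```text
time: 16.25
eef_pos: [0.6486, 0.0747, 0.0782]
tcp_rot: [0.999, -0.038, -0.001, -0.0]
contact_force: [-0.8, -0.1, -3.3]
opening: 0.523
finger_force: 83.3
```

jog_arm([
  {"dx": 0,"dy": 0,"dz": 0,"ax": 0,"ay": 0,"az": 0,"gripper": 0.4},
  {"dx": 0,"dy": 0,"dz": 0,"ax": 0,"ay": 0,"az": 0,"gripper": 0.4},
  {"dx": 0,"dy": 0,"dz": 0,"ax": 0,"ay": 0,"az": 0,"gripper": 0.4},
  {"dx": 0,"dy": 0,"dz": 0.3,"ax": 0,"ay": 0,"az": 0,"gripper": 0.4},
  {"dx": 0,"dy": 0,"dz": 0.7,"ax": 0,"ay": 0,"az": 0,"gripper": 1},
  {"dx": 0,"dy": 0,"dz": 1,"ax": 0,"ay": 0,"az": 0,"gripper": 1},
  {"dx": 0,"dy": 0,"dz": 1,"ax": 0,"ay": 0,"az": 0,"gripper": 1},
])

```text
time: 16.95
eef_pos: [0.6533, 0.0746, 0.2087]
tcp_rot: [0.999, -0.038, 0.008, 0.0]
contact_force: [0.7, -0.8, 0.5]
opening: 1.0
finger_force: 0.0
```

Run:
```python
from h import *
c=shot('wrist'); hold(c,[648,75.2])
```

```text
tcp [651.6  74.7 204.8] -4.3 1.000777717518506 0.0
G [648.4  75.2] [34.7 50.5] 175.7 z 0.0831 -> dx -0.003 dy 0.000
```

jog_arm([
  {"dx": -0.18,"dy": -0.23,"dz": 0,"ax": 0,"ay": 0,"az": -0.02,"gripper": 1},
  {"dx": -0.36,"dy": -0.46,"dz": 0,"ax": 0,"ay": 0,"az": -0.04,"gripper": 1},
  {"dx": -0.536,"dy": -0.694,"dz": 0,"ax": 0,"ay": 0,"az": -0.054,"gripper": 1},
])

```text
time: 17.3
eef_pos: [0.5831, -0.009, 0.1975]
tcp_rot: [0.997, -0.08, -0.001, -0.0]
contact_force: [0.1, -0.9, 0.6]
opening: 1.004
finger_force: 0.0
```

jog_arm([
  {"dx": -0.18,"dy": -0.23,"dz": 0,"ax": 0,"ay": 0,"az": -0.02,"gripper": 1},
  {"dx": -0.36,"dy": -0.46,"dz": 0,"ax": 0,"ay": 0,"az": -0.04,"gripper": 1},
  {"dx": -0.536,"dy": -0.694,"dz": 0,"ax": 0,"ay": 0,"az": -0.054,"gripper": 1},
])

```text
time: 17.6
eef_pos: [0.5187, -0.0924, 0.1977]
tcp_rot: [0.992, -0.122, -0.001, -0.0]
contact_force: [-0.1, -0.5, 0.3]
opening: 1.001
finger_force: 0.0
```

jog_arm([
  {"dx": -0.18,"dy": -0.23,"dz": 0,"ax": 0,"ay": 0,"az": -0.02,"gripper": 1},
  {"dx": -0.36,"dy": -0.46,"dz": 0,"ax": 0,"ay": 0,"az": -0.04,"gripper": 1},
  {"dx": -0.536,"dy": -0.694,"dz": 0,"ax": 0,"ay": 0,"az": -0.054,"gripper": 1},
  {"dx": -0.536,"dy": -0.694,"dz": 0,"ax": 0,"ay": 0,"az": -0.054,"gripper": 1},
  {"dx": -0.536,"dy": -0.694,"dz": 0,"ax": 0,"ay": 0,"az": -0.054,"gripper": 1},
  {"dx": -0.536,"dy": -0.694,"dz": 0,"ax": 0,"ay": 0,"az": -0.054,"gripper": 1},
])

```text
time: 18.2
eef_pos: [0.4562, -0.1745, 0.1986]
tcp_rot: [0.986, -0.164, -0.0, -0.0]
contact_force: [0.2, -0.6, -1.0]
opening: 1.003
finger_force: 0.0
```

Run:
```python
from h import *
aim(shot('wrist'),'G',[456,-175])
```

```text
tcp [ 456.4 -174.3  198.8] -18.8
G [ 441.8 -322.6] [34. 50.] 169.2 2153 0.0572 [539. 183.]
G [ 456.1 -174.8] [35. 51.] 161.1 2857 0.0571 [319. 235.]
  -> dx -0.002 dy -0.004 az -0.001 ; dz to 48: -1.256
R [455.3 -48.5] [35. 51.] 15.8 2491 0.0571 [153. 290.]
```

jog_arm([
  {"dx": -0.002,"dy": -0.004,"dz": -0.35,"ax": 0,"ay": 0,"az": 0,"gripper": 1},
  {"dx": -0.002,"dy": -0.004,"dz": -0.7,"ax": 0,"ay": 0,"az": 0,"gripper": 1},
  {"dx": -0.002,"dy": -0.004,"dz": -1,"ax": 0,"ay": 0,"az": 0,"gripper": 1},
  {"dx": -0.002,"dy": -0.004,"dz": -1,"ax": 0,"ay": 0,"az": 0,"gripper": 1},
])

```text
time: 18.65
eef_pos: [0.4525, -0.1723, 0.0739]
tcp_rot: [0.987, -0.163, -0.006, -0.003]
contact_force: [-0.5, 0.6, -0.6]
opening: 0.998
finger_force: 0.0
```

jog_arm([
  {"dx": 0,"dy": 0,"dz": -0.25,"ax": 0,"ay": 0,"az": 0,"gripper": 1},
  {"dx": 0,"dy": 0,"dz": -0.25,"ax": 0,"ay": 0,"az": 0,"gripper": 1},
  {"dx": 0,"dy": 0,"dz": -0.25,"ax": 0,"ay": 0,"az": 0,"gripper": -1},
  {"dx": 0,"dy": 0,"dz": -0.25,"ax": 0,"ay": 0,"az": 0,"gripper": -1},
  {"dx": 0,"dy": 0,"dz": -0.25,"ax": 0,"ay": 0,"az": 0,"gripper": -1},
  {"dx": 0,"dy": 0,"dz": -0.25,"ax": 0,"ay": 0,"az": 0,"gripper": -1},
  {"dx": 0,"dy": 0,"dz": -0.25,"ax": 0,"ay": 0,"az": 0,"gripper": -1},
], force=80)

```text
time: 19.35
eef_pos: [0.4576, -0.1765, 0.0517]
tcp_rot: [0.986, -0.164, 0.002, 0.001]
contact_force: [-0.1, 1.4, 6.7]
opening: 0.522
finger_force: 84.1
```

jog_arm([
  {"dx": 0,"dy": 0,"dz": 0.2,"ax": 0,"ay": 0,"az": 0,"gripper": -1},
  {"dx": 0,"dy": 0,"dz": 0.5,"ax": 0,"ay": 0,"az": 0,"gripper": -1},
  {"dx": 0,"dy": 0,"dz": 0.8,"ax": 0,"ay": 0,"az": 0,"gripper": -1},
  {"dx": 0,"dy": 0,"dz": 1,"ax": 0,"ay": 0,"az": 0,"gripper": -1},
  {"dx": 0,"dy": 0,"dz": 1,"ax": 0,"ay": 0,"az": 0,"gripper": -1},
])

```text
time: 19.85
eef_pos: [0.4576, -0.1767, 0.173]
tcp_rot: [0.986, -0.164, 0.004, 0.002]
contact_force: [1.0, -0.8, -4.2]
opening: 0.526
finger_force: 83.8
```

jog_arm([
  {"dx": 0.2,"dy": 0.18,"dz": 0,"ax": 0,"ay": 0,"az": 0.03,"gripper": -1},
  {"dx": 0.4,"dy": 0.36,"dz": 0,"ax": 0,"ay": 0,"az": 0.06,"gripper": -1},
  {"dx": 0.6,"dy": 0.54,"dz": 0,"ax": 0,"ay": 0,"az": 0.081,"gripper": -1},
  {"dx": 0.785,"dy": 0.709,"dz": 0,"ax": 0,"ay": 0,"az": 0.081,"gripper": -1},
])

```text
time: 20.25
eef_pos: [0.5493, -0.0891, 0.1661]
tcp_rot: [0.995, -0.101, -0.002, -0.001]
contact_force: [0.3, -0.8, -4.3]
opening: 0.523
finger_force: 83.7
```

jog_arm([
  {"dx": 0.2,"dy": 0.18,"dz": 0,"ax": 0,"ay": 0,"az": 0.03,"gripper": -1},
  {"dx": 0.4,"dy": 0.36,"dz": 0,"ax": 0,"ay": 0,"az": 0.06,"gripper": -1},
  {"dx": 0.6,"dy": 0.54,"dz": 0,"ax": 0,"ay": 0,"az": 0.081,"gripper": -1},
  {"dx": 0.785,"dy": 0.709,"dz": 0,"ax": 0,"ay": 0,"az": 0.081,"gripper": -1},
  {"dx": 0.785,"dy": 0.709,"dz": -0.3,"ax": 0,"ay": 0,"az": 0.081,"gripper": -1},
  {"dx": 0.785,"dy": 0.709,"dz": -0.5,"ax": 0,"ay": 0,"az": 0.081,"gripper": -1},
  {"dx": 0.785,"dy": 0.709,"dz": -0.5,"ax": 0,"ay": 0,"az": 0.081,"gripper": -1},
  {"dx": 0.785,"dy": 0.709,"dz": -0.5,"ax": 0,"ay": 0,"az": 0.081,"gripper": -1},
])

```text
time: 21.05
eef_pos: [0.6427, -0.0053, 0.1067]
tcp_rot: [0.999, -0.038, -0.002, -0.0]
contact_force: [1.3, 0.5, -4.1]
opening: 0.525
finger_force: 83.5
```

Run:
```python
from h import *
c=shot('wrist'); hold(c,[642.1,-4.6])
```

```text
tcp [644.1  -5.6 108.8] -4.32 0.5243629552706776 83.53330492973328
G [642.   -4.7] [34.4 50.3] 175.7 z 0.1121 -> dx 0.001 dy 0.001
```

jog_arm([
  {"dx": 0,"dy": 0,"dz": -0.05,"ax": 0,"ay": 0,"az": 0,"gripper": -1},
  {"dx": 0,"dy": 0,"dz": -0.1,"ax": 0,"ay": 0,"az": 0,"gripper": -1},
  {"dx": 0,"dy": 0,"dz": -0.15,"ax": 0,"ay": 0,"az": 0,"gripper": -1},
  {"dx": 0,"dy": 0,"dz": -0.2,"ax": 0,"ay": 0,"az": 0,"gripper": -1},
  {"dx": 0,"dy": 0,"dz": -0.24,"ax": 0,"ay": 0,"az": 0,"gripper": -1},
  {"dx": 0,"dy": 0,"dz": -0.24,"ax": 0,"ay": 0,"az": 0,"gripper": -1},
])

```text
time: 21.7
eef_pos: [0.6436, -0.0054, 0.0792]
tcp_rot: [0.999, -0.038, -0.001, -0.0]
contact_force: [0.1, 0.4, -4.9]
opening: 0.526
finger_force: 83.7
```

jog_arm([
  {"dx": 0,"dy": 0,"dz": 0,"ax": 0,"ay": 0,"az": 0,"gripper": 0.4},
  {"dx": 0,"dy": 0,"dz": 0,"ax": 0,"ay": 0,"az": 0,"gripper": 0.4},
  {"dx": 0,"dy": 0,"dz": 0,"ax": 0,"ay": 0,"az": 0,"gripper": 0.4},
  {"dx": 0,"dy": 0,"dz": 0.3,"ax": 0,"ay": 0,"az": 0,"gripper": 0.4},
  {"dx": 0,"dy": 0,"dz": 0.7,"ax": 0,"ay": 0,"az": 0,"gripper": 1},
  {"dx": 0,"dy": 0,"dz": 1,"ax": 0,"ay": 0,"az": 0,"gripper": 1},
  {"dx": 0,"dy": 0,"dz": 1,"ax": 0,"ay": 0,"az": 0,"gripper": 1},
])

```text
time: 22.4
eef_pos: [0.6485, -0.006, 0.2099]
tcp_rot: [0.999, -0.037, 0.008, 0.001]
contact_force: [0.6, -0.0, 0.1]
opening: 0.998
finger_force: 0.0
```

Run:
```python
from h import *
c=shot('wrist'); hold(c,[642.1,-4.6])
```

```text
tcp [646.8  -5.8 206.1] -4.3 1.0023079035236317 0.0
G [642.6  -4.7] [34.6 50.8] 175.6 z 0.0831 -> dx -0.004 dy 0.001
```

jog_arm([
  {"dx": -0.18,"dy": -0.3,"dz": 0,"ax": 0,"ay": 0,"az": -0.01,"gripper": 1},
  {"dx": -0.36,"dy": -0.6,"dz": 0,"ax": 0,"ay": 0,"az": -0.02,"gripper": 1},
  {"dx": -0.561,"dy": -0.88,"dz": 0,"ax": 0,"ay": 0,"az": -0.023,"gripper": 1},
])

```text
time: 22.75
eef_pos: [0.5756, -0.1117, 0.199]
tcp_rot: [0.998, -0.055, -0.001, -0.0]
contact_force: [0.2, -1.3, -0.5]
opening: 0.996
finger_force: 0.0
```

jog_arm([
  {"dx": -0.18,"dy": -0.3,"dz": 0,"ax": 0,"ay": 0,"az": -0.01,"gripper": 1},
  {"dx": -0.36,"dy": -0.6,"dz": 0,"ax": 0,"ay": 0,"az": -0.02,"gripper": 1},
  {"dx": -0.561,"dy": -0.88,"dz": 0,"ax": 0,"ay": 0,"az": -0.023,"gripper": 1},
])

```text
time: 23.05
eef_pos: [0.5081, -0.2176, 0.1991]
tcp_rot: [0.997, -0.074, -0.001, -0.0]
contact_force: [-0.4, -0.5, -0.2]
opening: 0.998
finger_force: 0.0
```

jog_arm([
  {"dx": -0.18,"dy": -0.3,"dz": 0,"ax": 0,"ay": 0,"az": -0.01,"gripper": 1},
  {"dx": -0.36,"dy": -0.6,"dz": 0,"ax": 0,"ay": 0,"az": -0.02,"gripper": 1},
  {"dx": -0.561,"dy": -0.88,"dz": 0,"ax": 0,"ay": 0,"az": -0.023,"gripper": 1},
  {"dx": -0.561,"dy": -0.88,"dz": 0,"ax": 0,"ay": 0,"az": -0.023,"gripper": 1},
  {"dx": -0.561,"dy": -0.88,"dz": 0,"ax": 0,"ay": 0,"az": -0.023,"gripper": 1},
  {"dx": -0.561,"dy": -0.88,"dz": 0,"ax": 0,"ay": 0,"az": -0.023,"gripper": 1},
])

```text
time: 23.65
eef_pos: [0.4425, -0.3212, 0.1996]
tcp_rot: [0.996, -0.091, -0.0, -0.001]
contact_force: [0.0, 0.4, -1.2]
opening: 0.999
finger_force: 0.0
```

Run:
```python
from h import *
aim(shot('wrist'),'G',[441,-322])
```

```text
tcp [ 442.7 -321.1  199.8] -10.4
G [ 441.7 -322.4] [35. 50.] 169.6 2831 0.0571 [320. 235.]
  -> dx -0.009 dy -0.011 az 0.000 ; dz to 48: -1.265
```

jog_arm([
  {"dx": -0.008,"dy": -0.01,"dz": -0.35,"ax": 0,"ay": 0,"az": 0,"gripper": 1},
  {"dx": -0.008,"dy": -0.01,"dz": -0.7,"ax": 0,"ay": 0,"az": 0,"gripper": 1},
  {"dx": -0.008,"dy": -0.01,"dz": -1,"ax": 0,"ay": 0,"az": 0,"gripper": 1},
  {"dx": -0.008,"dy": -0.01,"dz": -1,"ax": 0,"ay": 0,"az": 0,"gripper": 1},
])

```text
time: 24.1
eef_pos: [0.4389, -0.3189, 0.0746]
tcp_rot: [0.996, -0.091, -0.005, -0.004]
contact_force: [-0.3, 1.4, -0.6]
opening: 0.995
finger_force: 0.0
```

jog_arm([
  {"dx": 0,"dy": 0,"dz": -0.26,"ax": 0,"ay": 0,"az": 0,"gripper": 1},
  {"dx": 0,"dy": 0,"dz": -0.26,"ax": 0,"ay": 0,"az": 0,"gripper": 1},
  {"dx": 0,"dy": 0,"dz": -0.26,"ax": 0,"ay": 0,"az": 0,"gripper": -1},
  {"dx": 0,"dy": 0,"dz": -0.26,"ax": 0,"ay": 0,"az": 0,"gripper": -1},
  {"dx": 0,"dy": 0,"dz": -0.26,"ax": 0,"ay": 0,"az": 0,"gripper": -1},
  {"dx": 0,"dy": 0,"dz": -0.26,"ax": 0,"ay": 0,"az": 0,"gripper": -1},
  {"dx": 0,"dy": 0,"dz": -0.26,"ax": 0,"ay": 0,"az": 0,"gripper": -1},
], force=80)

```text
time: 24.8
eef_pos: [0.4428, -0.3247, 0.0518]
tcp_rot: [0.996, -0.092, 0.002, 0.001]
contact_force: [0.5, 0.4, 7.0]
opening: 0.522
finger_force: 84.7
```

jog_arm([
  {"dx": 0,"dy": 0,"dz": 0.2,"ax": 0,"ay": 0,"az": 0,"gripper": -1},
  {"dx": 0,"dy": 0,"dz": 0.5,"ax": 0,"ay": 0,"az": 0,"gripper": -1},
  {"dx": 0,"dy": 0,"dz": 0.8,"ax": 0,"ay": 0,"az": 0,"gripper": -1},
  {"dx": 0,"dy": 0,"dz": 1,"ax": 0,"ay": 0,"az": 0,"gripper": -1},
  {"dx": 0,"dy": 0,"dz": 1,"ax": 0,"ay": 0,"az": 0,"gripper": -1},
])

```text
time: 25.3
eef_pos: [0.4428, -0.325, 0.1733]
tcp_rot: [0.996, -0.092, 0.003, 0.003]
contact_force: [0.8, -0.3, -3.5]
opening: 0.525
finger_force: 83.7
```

jog_arm([
  {"dx": 0.2,"dy": 0.25,"dz": 0,"ax": 0,"ay": 0,"az": 0.01,"gripper": -1},
  {"dx": 0.4,"dy": 0.5,"dz": 0,"ax": 0,"ay": 0,"az": 0.02,"gripper": -1},
  {"dx": 0.6,"dy": 0.75,"dz": 0,"ax": 0,"ay": 0,"az": 0.034,"gripper": -1},
  {"dx": 0.82,"dy": 0.992,"dz": 0,"ax": 0,"ay": 0,"az": 0.034,"gripper": -1},
])

```text
time: 25.7
eef_pos: [0.5388, -0.2024, 0.1661]
tcp_rot: [0.998, -0.065, -0.002, -0.001]
contact_force: [0.7, -0.9, -3.9]
opening: 0.527
finger_force: 83.7
```

jog_arm([
  {"dx": 0.2,"dy": 0.25,"dz": 0,"ax": 0,"ay": 0,"az": 0.01,"gripper": -1},
  {"dx": 0.4,"dy": 0.5,"dz": 0,"ax": 0,"ay": 0,"az": 0.02,"gripper": -1},
  {"dx": 0.6,"dy": 0.75,"dz": 0,"ax": 0,"ay": 0,"az": 0.034,"gripper": -1},
  {"dx": 0.82,"dy": 0.992,"dz": 0,"ax": 0,"ay": 0,"az": 0.034,"gripper": -1},
  {"dx": 0.82,"dy": 0.992,"dz": 0,"ax": 0,"ay": 0,"az": 0.034,"gripper": -1},
  {"dx": 0.82,"dy": 0.992,"dz": -0.3,"ax": 0,"ay": 0,"az": 0.034,"gripper": -1},
  {"dx": 0.82,"dy": 0.992,"dz": -0.5,"ax": 0,"ay": 0,"az": 0.034,"gripper": -1},
  {"dx": 0.82,"dy": 0.992,"dz": -0.5,"ax": 0,"ay": 0,"az": 0.034,"gripper": -1},
  {"dx": 0.82,"dy": 0.992,"dz": -0.5,"ax": 0,"ay": 0,"az": 0.034,"gripper": -1},
])

```text
time: 26.6
eef_pos: [0.6367, -0.0855, 0.1073]
tcp_rot: [0.999, -0.039, -0.002, -0.0]
contact_force: [-0.5, -0.5, -3.5]
opening: 0.526
finger_force: 83.6
```

Run:
```python
from h import *
c=shot('wrist'); hold(c,[636.4,-84.4])
```

```text
tcp [638.  -85.8 109.2] -4.43 0.5278216609009808 83.62820148468018
G [635.9 -84.8] [34.3 50.4] 175.6 z 0.1126 -> dx 0.004 dy 0.003
```

jog_arm([
  {"dx": 0.003,"dy": 0.003,"dz": -0.05,"ax": 0,"ay": 0,"az": 0,"gripper": -1},
  {"dx": 0.003,"dy": 0.003,"dz": -0.1,"ax": 0,"ay": 0,"az": 0,"gripper": -1},
  {"dx": 0.003,"dy": 0.003,"dz": -0.15,"ax": 0,"ay": 0,"az": 0,"gripper": -1},
  {"dx": 0.003,"dy": 0.003,"dz": -0.2,"ax": 0,"ay": 0,"az": 0,"gripper": -1},
  {"dx": 0.003,"dy": 0.003,"dz": -0.24,"ax": 0,"ay": 0,"az": 0,"gripper": -1},
  {"dx": 0.003,"dy": 0.003,"dz": -0.24,"ax": 0,"ay": 0,"az": 0,"gripper": -1},
])

```text
time: 27.25
eef_pos: [0.6378, -0.0848, 0.0792]
tcp_rot: [0.999, -0.038, -0.001, -0.0]
contact_force: [0.8, 0.5, -4.1]
opening: 0.524
finger_force: 83.7
```

jog_arm([
  {"dx": 0,"dy": 0,"dz": 0,"ax": 0,"ay": 0,"az": 0,"gripper": 0.4},
  {"dx": 0,"dy": 0,"dz": 0,"ax": 0,"ay": 0,"az": 0,"gripper": 0.4},
  {"dx": 0,"dy": 0,"dz": 0,"ax": 0,"ay": 0,"az": 0,"gripper": 0.4},
  {"dx": 0,"dy": 0,"dz": 0.3,"ax": 0,"ay": 0,"az": 0,"gripper": 0.4},
  {"dx": 0,"dy": 0,"dz": 0.7,"ax": 0,"ay": 0,"az": 0,"gripper": 1},
  {"dx": 0,"dy": 0,"dz": 1,"ax": 0,"ay": 0,"az": 0,"gripper": 1},
  {"dx": 0,"dy": 0,"dz": 1,"ax": 0,"ay": 0,"az": 0,"gripper": 1},
])

```text
time: 27.95
eef_pos: [0.6426, -0.0861, 0.2098]
tcp_rot: [0.999, -0.038, 0.008, 0.002]
contact_force: [0.7, 0.4, 1.0]
opening: 1.005
finger_force: 0.0
```

Run:
```python
from h import *
c=shot('wrist'); hold(c,[636.4,-84.4]); selector(c)
```

```text
tcp [641.  -85.7 206. ] -4.39 0.9955759411102065 0.0
G [636.8 -84.3] [34.5 50.8] 175.4 z 0.0831 -> dx -0.003 dy -0.001
bar [ 632. -165.] [17.  53.6] 55.5 1750
pointer [ 635.51129121 -158.50500987] 209
```

jog_arm([
  {"dx": -0.25,"dy": 0.05,"dz": 0,"ax": 0,"ay": 0,"az": 0.05,"gripper": 1},
  {"dx": -0.5,"dy": 0.1,"dz": 0,"ax": 0,"ay": 0,"az": 0.1,"gripper": 1},
  {"dx": -0.763,"dy": 0.15,"dz": 0,"ax": 0,"ay": 0,"az": 0.113,"gripper": 1},
])

```text
time: 28.3
eef_pos: [0.5452, -0.0666, 0.1987]
tcp_rot: [0.999, 0.051, -0.001, -0.0]
contact_force: [-0.6, -0.4, -0.2]
opening: 1.001
finger_force: 0.0
```

jog_arm([
  {"dx": -0.25,"dy": 0.05,"dz": 0,"ax": 0,"ay": 0,"az": 0.05,"gripper": 1},
  {"dx": -0.5,"dy": 0.1,"dz": 0,"ax": 0,"ay": 0,"az": 0.1,"gripper": 1},
  {"dx": -0.763,"dy": 0.15,"dz": 0,"ax": 0,"ay": 0,"az": 0.113,"gripper": 1},
  {"dx": -0.763,"dy": 0.15,"dz": 0,"ax": 0,"ay": 0,"az": 0.113,"gripper": 1},
  {"dx": -0.763,"dy": 0.15,"dz": 0,"ax": 0,"ay": 0,"az": 0.113,"gripper": 1},
  {"dx": -0.763,"dy": 0.15,"dz": 0,"ax": 0,"ay": 0,"az": 0.113,"gripper": 1},
])

```text
time: 28.9
eef_pos: [0.4561, -0.0493, 0.2004]
tcp_rot: [0.99, 0.139, 0.0, 0.0]
contact_force: [0.5, -0.3, 0.4]
opening: 0.998
finger_force: 0.0
```

Run:
```python
from h import *
aim(shot('wrist'),'R',[455,-49])
```

```text
tcp [456.3 -49.3 200.5] 15.9
R [455.  -49.2] [35. 50.] 16.1 2828 0.0571 [317. 236.]
  -> dx -0.011 dy 0.001 az 0.002 ; dz to 48: -1.271
R [316.1 145.9] [34. 50.] 41.4 1530 0.0571 [ 17. 334.]
```

All four greens are seated and the selector is still off. Picking red 1 and carrying it towards the box.

jog_arm([
  {"dx": -0.01,"dy": 0,"dz": -0.35,"ax": 0,"ay": 0,"az": 0,"gripper": 1},
  {"dx": -0.01,"dy": 0,"dz": -0.7,"ax": 0,"ay": 0,"az": 0,"gripper": 1},
  {"dx": -0.01,"dy": 0,"dz": -1,"ax": 0,"ay": 0,"az": 0,"gripper": 1},
  {"dx": -0.01,"dy": 0,"dz": -1,"ax": 0,"ay": 0,"az": 0,"gripper": 1},
])

```text
time: 29.35
eef_pos: [0.4508, -0.0479, 0.0753]
tcp_rot: [0.99, 0.139, -0.005, -0.003]
contact_force: [-0.2, 0.6, -1.0]
opening: 1.004
finger_force: 0.0
```

jog_arm([
  {"dx": 0,"dy": 0,"dz": -0.26,"ax": 0,"ay": 0,"az": 0,"gripper": 1},
  {"dx": 0,"dy": 0,"dz": -0.26,"ax": 0,"ay": 0,"az": 0,"gripper": 1},
  {"dx": 0,"dy": 0,"dz": -0.26,"ax": 0,"ay": 0,"az": 0,"gripper": -1},
  {"dx": 0,"dy": 0,"dz": -0.26,"ax": 0,"ay": 0,"az": 0,"gripper": -1},
  {"dx": 0,"dy": 0,"dz": -0.26,"ax": 0,"ay": 0,"az": 0,"gripper": -1},
  {"dx": 0,"dy": 0,"dz": -0.26,"ax": 0,"ay": 0,"az": 0,"gripper": -1},
  {"dx": 0,"dy": 0,"dz": -0.26,"ax": 0,"ay": 0,"az": 0,"gripper": -1},
], force=80)

```text
time: 30.05
eef_pos: [0.4561, -0.0496, 0.0516]
tcp_rot: [0.99, 0.139, 0.002, 0.001]
contact_force: [-0.1, -0.5, 7.5]
opening: 0.52
finger_force: 83.9
```

jog_arm([
  {"dx": 0,"dy": 0,"dz": 0.2,"ax": 0,"ay": 0,"az": 0,"gripper": -1},
  {"dx": 0,"dy": 0,"dz": 0.5,"ax": 0,"ay": 0,"az": 0,"gripper": -1},
  {"dx": 0,"dy": 0,"dz": 0.8,"ax": 0,"ay": 0,"az": 0,"gripper": -1},
  {"dx": 0,"dy": 0,"dz": 1,"ax": 0,"ay": 0,"az": 0,"gripper": -1},
])

```text
time: 30.45
eef_pos: [0.4543, -0.049, 0.1715]
tcp_rot: [0.99, 0.139, 0.001, 0.0]
contact_force: [0.5, 0.2, -3.4]
opening: 0.525
finger_force: 83.2
```

jog_arm([
  {"dx": 0.03,"dy": 0.2,"dz": 0.25,"ax": 0,"ay": 0,"az": 0.08,"gripper": -1},
  {"dx": 0.07,"dy": 0.5,"dz": 0.5,"ax": 0,"ay": 0,"az": 0.16,"gripper": -1},
  {"dx": 0.1,"dy": 0.75,"dz": 0.75,"ax": 0,"ay": 0,"az": 0.24,"gripper": -1},
  {"dx": 0.136,"dy": 0.97,"dz": 1,"ax": 0,"ay": 0,"az": 0.254,"gripper": -1},
])

```text
time: 30.85
eef_pos: [0.4694, 0.0688, 0.2897]
tcp_rot: [0.943, 0.334, -0.001, -0.0]
contact_force: [0.5, -0.8, -3.7]
opening: 0.522
finger_force: 83.2
```

jog_arm([
  {"dx": 0.03,"dy": 0.3,"dz": 0,"ax": 0,"ay": 0,"az": 0.08,"gripper": -1},
  {"dx": 0.07,"dy": 0.6,"dz": 0,"ax": 0,"ay": 0,"az": 0.16,"gripper": -1},
  {"dx": 0.136,"dy": 0.97,"dz": 0,"ax": 0,"ay": 0,"az": 0.254,"gripper": -1},
])

```text
time: 31.15
eef_pos: [0.4859, 0.1847, 0.2888]
tcp_rot: [0.857, 0.515, -0.001, 0.0]
contact_force: [0.8, -0.6, -3.9]
opening: 0.526
finger_force: 83.4
```

jog_arm([
  {"dx": 0.03,"dy": 0.3,"dz": 0,"ax": 0,"ay": 0,"az": 0.08,"gripper": -1},
  {"dx": 0.07,"dy": 0.6,"dz": 0,"ax": 0,"ay": 0,"az": 0.16,"gripper": -1},
  {"dx": 0.136,"dy": 0.97,"dz": 0,"ax": 0,"ay": 0,"az": 0.254,"gripper": -1},
  {"dx": 0.136,"dy": 0.97,"dz": 0,"ax": 0,"ay": 0,"az": 0.254,"gripper": -1},
  {"dx": 0.136,"dy": 0.97,"dz": 0,"ax": 0,"ay": 0,"az": 0.254,"gripper": -1},
  {"dx": 0.136,"dy": 0.97,"dz": 0,"ax": 0,"ay": 0,"az": 0.254,"gripper": -1},
])

```text
time: 31.75
eef_pos: [0.5026, 0.2995, 0.2884]
tcp_rot: [0.74, 0.672, -0.001, -0.0]
contact_force: [0.2, 0.3, -2.8]
opening: 0.527
finger_force: 83.3
```

Run:
```python
from h import *
c=shot('wrist'); hold(c,[505,375]); cv2.imwrite('pics/w7.png',c['frame'])
```

```text
tcp [502.8 299.3 288.7] 84.45 0.5252851367665108 83.28560829162598
R [505.3 324.1] [ 70.  133.8] 174.5 z 0.004 -> dx -0.003 dy 0.424
R [502.8 300.1] [34.3 50. ] 84.6 z 0.2939 -> dx 0.018 dy 0.624
```

View pics/w7.png

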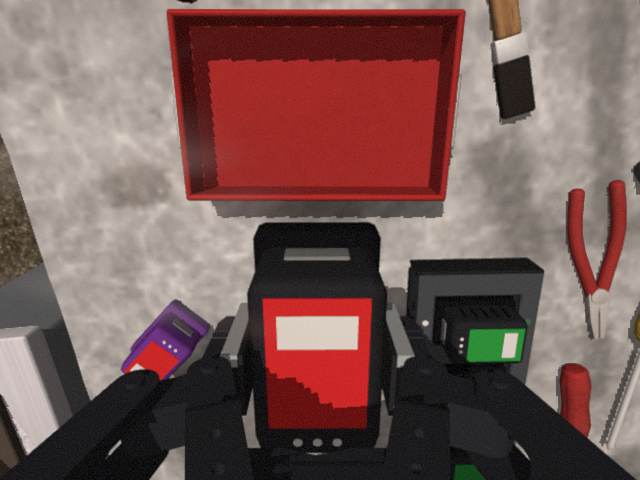

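The box's outer top corners are at (168,11), (465,11), (187,199) and (446,199). Red 1 is held straight.

Run:
```python
from h import *
c=shot('wrist'); a=plane(c,[[168,11],[465,11],[446,199],[187,199]],.046)[:,:2]*1000
print(a.round(1),a.mean(0),np.linalg.norm(a[1]-a[0]),np.linalg.norm(a[2]-a[1]))
d=a[1]-a[0]+a[2]-a[3]; t=np.arctan2(d[1],d[0]); print(np.degrees(t))
u=np.array([np.cos(t),np.sin(t)]); print(a.mean(0)+55*u,a.mean(0)-55*u)
```

```text
[[400.1 461.8]
 [633.9 439.1]
 [620.2 288.2]
 [384.4 311. ]] [509.66502266 375.00870269] 234.8505749842689 151.50432977985255
-5.543721773474307
[564.407775   369.69541117] [454.92227033 380.32199421]
```

jog_arm([
  {"dx": 0.26,"dy": 0.3,"dz": -0.2,"ax": 0,"ay": 0,"az": 0,"gripper": -1},
  {"dx": 0.52,"dy": 0.58,"dz": -0.5,"ax": 0,"ay": 0,"az": 0,"gripper": -1},
  {"dx": 0.52,"dy": 0.58,"dz": -0.97,"ax": 0,"ay": 0,"az": 0,"gripper": -1},
  {"dx": 0.52,"dy": 0.58,"dz": -0.97,"ax": 0,"ay": 0,"az": 0,"gripper": -1},
  {"dx": 0.52,"dy": 0.58,"dz": -0.97,"ax": 0,"ay": 0,"az": 0,"gripper": -1},
])

```text
time: 32.35
eef_pos: [0.5636, 0.368, 0.1687]
tcp_rot: [0.74, 0.672, -0.004, -0.001]
contact_force: [0.2, -0.8, -3.5]
opening: 0.527
finger_force: 83.2
```

jog_arm([
  {"dx": 0,"dy": 0,"dz": -0.2,"ax": 0,"ay": 0,"az": 0,"gripper": -1},
  {"dx": 0,"dy": 0,"dz": -0.4,"ax": 0,"ay": 0,"az": 0,"gripper": -1},
  {"dx": 0,"dy": 0,"dz": -0.6,"ax": 0,"ay": 0,"az": 0,"gripper": -1},
  {"dx": 0,"dy": 0,"dz": -0.8,"ax": 0,"ay": 0,"az": 0,"gripper": -1},
  {"dx": 0,"dy": 0,"dz": -0.95,"ax": 0,"ay": 0,"az": 0,"gripper": -1},
  {"dx": 0,"dy": 0,"dz": -0.95,"ax": 0,"ay": 0,"az": 0,"gripper": -1},
])

```text
time: 32.95
eef_pos: [0.5648, 0.3688, 0.058]
tcp_rot: [0.74, 0.672, -0.001, -0.0]
contact_force: [-0.2, 0.0, -4.2]
opening: 0.527
finger_force: 83.3
```

jog_arm([
  {"dx": 0,"dy": 0,"dz": -0.015,"ax": 0,"ay": 0,"az": 0,"gripper": -1},
  {"dx": 0,"dy": 0,"dz": -0.015,"ax": 0,"ay": 0,"az": 0,"gripper": 0.4},
  {"dx": 0,"dy": 0,"dz": -0.015,"ax": 0,"ay": 0,"az": 0,"gripper": 0.4},
  {"dx": 0,"dy": 0,"dz": -0.015,"ax": 0,"ay": 0,"az": 0,"gripper": 0.4},
  {"dx": 0,"dy": 0,"dz": 0.3,"ax": 0,"ay": 0,"az": 0,"gripper": 0.4},
  {"dx": 0,"dy": 0,"dz": 0.7,"ax": 0,"ay": 0,"az": 0,"gripper": 0.4},
  {"dx": 0,"dy": 0,"dz": 1,"ax": 0,"ay": 0,"az": 0,"gripper": 1},
  {"dx": 0,"dy": 0,"dz": 1,"ax": 0,"ay": 0,"az": 0,"gripper": 1},
])

```text
time: 33.75
eef_pos: [0.5696, 0.3718, 0.1886]
tcp_rot: [0.74, 0.673, 0.008, 0.002]
contact_force: [1.0, -0.2, 1.5]
opening: 0.994
finger_force: 0.0
```

Run:
```python
from h import *
c=shot('wrist'); hold(c,[564.4,369.7]); cv2.imwrite('pics/w8.png',c['frame'])
```

```text
tcp [568.  371.  184.8] 84.54 1.0013430108580892 0.0
R [564.6 367.2] [ 96.7 113.8] 174.5 z 0.0036 -> dx -0.002 dy 0.021
R [622.2 365.9] [ 5.8 58.1] 84.4 z 0.0491 -> dx -0.482 dy 0.032
R [567.1 370.2] [34.6 50.8] 84.8 z 0.0601 -> dx -0.023 dy -0.004
```

jog_arm([
  {"dx": 0.02,"dy": -0.2,"dz": 0.3,"ax": 0,"ay": 0,"az": -0.08,"gripper": 1},
  {"dx": 0.03,"dy": -0.6,"dz": 0.3,"ax": 0,"ay": 0,"az": -0.16,"gripper": 1},
  {"dx": 0.05,"dy": -1,"dz": 0.3,"ax": 0,"ay": 0,"az": -0.17,"gripper": 1},
])

```text
time: 34.1
eef_pos: [0.5714, 0.2492, 0.2151]
tcp_rot: [0.823, 0.568, 0.0, 0.0]
contact_force: [0.6, -1.5, -0.4]
opening: 0.999
finger_force: 0.0
```

jog_arm([
  {"dx": 0.02,"dy": -0.35,"dz": 0,"ax": 0,"ay": 0,"az": -0.08,"gripper": 1},
  {"dx": 0.03,"dy": -0.7,"dz": 0,"ax": 0,"ay": 0,"az": -0.16,"gripper": 1},
  {"dx": 0.05,"dy": -1,"dz": 0,"ax": 0,"ay": 0,"az": -0.17,"gripper": 1},
])

```text
time: 34.4
eef_pos: [0.5766, 0.1278, 0.2134]
tcp_rot: [0.892, 0.452, -0.001, -0.0]
contact_force: [-0.4, -0.3, -0.8]
opening: 0.998
finger_force: 0.0
```

jog_arm([
  {"dx": 0.02,"dy": -0.35,"dz": 0,"ax": 0,"ay": 0,"az": -0.08,"gripper": 1},
  {"dx": 0.03,"dy": -0.7,"dz": 0,"ax": 0,"ay": 0,"az": -0.16,"gripper": 1},
  {"dx": 0.05,"dy": -1,"dz": 0,"ax": 0,"ay": 0,"az": -0.17,"gripper": 1},
])

```text
time: 34.7
eef_pos: [0.5826, 0.0079, 0.2134]
tcp_rot: [0.944, 0.329, -0.001, -0.0]
contact_force: [0.4, -0.7, 0.8]
opening: 0.999
finger_force: 0.0
```

jog_arm([
  {"dx": 0.02,"dy": -0.35,"dz": 0,"ax": 0,"ay": 0,"az": -0.08,"gripper": 1},
  {"dx": 0.03,"dy": -0.7,"dz": 0,"ax": 0,"ay": 0,"az": -0.16,"gripper": 1},
  {"dx": 0.05,"dy": -1,"dz": 0,"ax": 0,"ay": 0,"az": -0.17,"gripper": 1},
])

```text
time: 35.0
eef_pos: [0.5886, -0.112, 0.2133]
tcp_rot: [0.98, 0.201, -0.001, -0.001]
contact_force: [0.5, 0.8, 0.3]
opening: 1.0
finger_force: 0.0
```

jog_arm([
  {"dx": 0.02,"dy": -0.35,"dz": 0,"ax": 0,"ay": 0,"az": -0.08,"gripper": 1},
  {"dx": 0.03,"dy": -0.7,"dz": 0,"ax": 0,"ay": 0,"az": -0.16,"gripper": 1},
  {"dx": 0.05,"dy": -1,"dz": 0,"ax": 0,"ay": 0,"az": -0.17,"gripper": 1},
])

```text
time: 35.3
eef_pos: [0.5947, -0.232, 0.2132]
tcp_rot: [0.998, 0.068, -0.001, -0.001]
contact_force: [-0.2, 0.4, -0.3]
opening: 1.003
finger_force: 0.0
```

jog_arm([
  {"dx": 0.02,"dy": -0.35,"dz": 0,"ax": 0,"ay": 0,"az": -0.08,"gripper": 1},
  {"dx": 0.03,"dy": -0.7,"dz": 0,"ax": 0,"ay": 0,"az": -0.16,"gripper": 1},
  {"dx": 0.05,"dy": -1,"dz": 0,"ax": 0,"ay": 0,"az": -0.164,"gripper": 1},
  {"dx": 0.05,"dy": -1,"dz": 0,"ax": 0,"ay": 0,"az": -0.164,"gripper": 1},
  {"dx": 0.05,"dy": -1,"dz": 0,"ax": 0,"ay": 0,"az": -0.164,"gripper": 1},
])

```text
time: 35.8
eef_pos: [0.6008, -0.3504, 0.2129]
tcp_rot: [0.998, -0.059, -0.001, -0.001]
contact_force: [-0.4, 0.5, 0.4]
opening: 0.999
finger_force: 0.0
```

Run:
```python
from h import *
aim(shot('wrist'),'R',[600,-376])
```

```text
tcp [ 601.1 -349.5  213.3] -6.7
R [ 600.3 -375.2] [35. 50.] 172.7 2635 0.0571 [353. 225.]
  -> dx -0.006 dy -0.214 az -0.006 ; dz to 48: -1.378
```

jog_arm([
  {"dx": -0.006,"dy": -0.2,"dz": -0.2,"ax": 0,"ay": 0,"az": -0.006,"gripper": 1},
  {"dx": -0.006,"dy": -0.214,"dz": -0.6,"ax": 0,"ay": 0,"az": -0.006,"gripper": 1},
  {"dx": -0.006,"dy": -0.214,"dz": -1,"ax": 0,"ay": 0,"az": -0.006,"gripper": 1},
  {"dx": -0.006,"dy": -0.214,"dz": -1,"ax": 0,"ay": 0,"az": -0.006,"gripper": 1},
  {"dx": -0.006,"dy": -0.214,"dz": -1,"ax": 0,"ay": 0,"az": -0.006,"gripper": 1},
])

```text
time: 36.35
eef_pos: [0.6006, -0.3741, 0.0941]
tcp_rot: [0.998, -0.063, -0.001, -0.001]
contact_force: [-0.3, -0.5, 0.5]
opening: 0.998
finger_force: 0.0
```

jog_arm([
  {"dx": 0,"dy": 0,"dz": -0.2,"ax": 0,"ay": 0,"az": 0,"gripper": 1},
  {"dx": 0,"dy": 0,"dz": -0.36,"ax": 0,"ay": 0,"az": 0,"gripper": 1},
  {"dx": 0,"dy": 0,"dz": -0.36,"ax": 0,"ay": 0,"az": 0,"gripper": 1},
  {"dx": 0,"dy": 0,"dz": -0.36,"ax": 0,"ay": 0,"az": 0,"gripper": -1},
  {"dx": 0,"dy": 0,"dz": -0.36,"ax": 0,"ay": 0,"az": 0,"gripper": -1},
  {"dx": 0,"dy": 0,"dz": -0.36,"ax": 0,"ay": 0,"az": 0,"gripper": -1},
  {"dx": 0,"dy": 0,"dz": -0.36,"ax": 0,"ay": 0,"az": 0,"gripper": -1},
  {"dx": 0,"dy": 0,"dz": -0.36,"ax": 0,"ay": 0,"az": 0,"gripper": -1},
], force=80)

```text
time: 37.15
eef_pos: [0.602, -0.3768, 0.0538]
tcp_rot: [0.998, -0.064, 0.001, 0.001]
contact_force: [0.0, -0.6, 5.5]
opening: 0.521
finger_force: 85.1
```

jog_arm([
  {"dx": 0,"dy": 0,"dz": 0.2,"ax": 0,"ay": 0,"az": 0,"gripper": -1},
  {"dx": 0,"dy": 0,"dz": 0.5,"ax": 0,"ay": 0,"az": 0,"gripper": -1},
  {"dx": 0,"dy": 0,"dz": 0.8,"ax": 0,"ay": 0,"az": 0,"gripper": -1},
  {"dx": 0,"dy": 0,"dz": 1,"ax": 0,"ay": 0,"az": 0,"gripper": -1},
  {"dx": 0,"dy": 0,"dz": 1,"ax": 0,"ay": 0,"az": 0,"gripper": -1},
])

```text
time: 37.65
eef_pos: [0.6022, -0.3771, 0.1756]
tcp_rot: [0.998, -0.063, 0.003, 0.002]
contact_force: [0.2, -1.3, -3.4]
opening: 0.524
finger_force: 84.4
```

jog_arm([
  {"dx": -0.05,"dy": 0.3,"dz": 0,"ax": 0,"ay": 0,"az": 0.05,"gripper": -1},
  {"dx": -0.11,"dy": 0.6,"dz": 0,"ax": 0,"ay": 0,"az": 0.1,"gripper": -1},
  {"dx": -0.173,"dy": 0.9,"dz": 0,"ax": 0,"ay": 0,"az": 0.146,"gripper": -1},
])

```text
time: 37.95
eef_pos: [0.5779, -0.2658, 0.1674]
tcp_rot: [0.999, 0.052, -0.003, -0.002]
contact_force: [0.6, 0.7, -4.3]
opening: 0.521
finger_force: 84.3
```

jog_arm([
  {"dx": -0.05,"dy": 0.3,"dz": 0,"ax": 0,"ay": 0,"az": 0.05,"gripper": -1},
  {"dx": -0.11,"dy": 0.6,"dz": 0,"ax": 0,"ay": 0,"az": 0.1,"gripper": -1},
  {"dx": -0.173,"dy": 0.9,"dz": 0,"ax": 0,"ay": 0,"az": 0.146,"gripper": -1},
])

```text
time: 38.25
eef_pos: [0.5571, -0.1577, 0.168]
tcp_rot: [0.986, 0.166, -0.002, -0.002]
contact_force: [0.4, -0.1, -4.0]
opening: 0.524
finger_force: 84.3
```

jog_arm([
  {"dx": -0.05,"dy": 0.3,"dz": 0,"ax": 0,"ay": 0,"az": 0.05,"gripper": -1},
  {"dx": -0.11,"dy": 0.6,"dz": 0,"ax": 0,"ay": 0,"az": 0.1,"gripper": -1},
  {"dx": -0.173,"dy": 0.9,"dz": 0,"ax": 0,"ay": 0,"az": 0.146,"gripper": -1},
])

```text
time: 38.55
eef_pos: [0.5362, -0.05, 0.1682]
tcp_rot: [0.961, 0.278, -0.002, -0.002]
contact_force: [0.1, 0.6, -4.0]
opening: 0.525
finger_force: 84.2
```

jog_arm([
  {"dx": -0.05,"dy": 0.3,"dz": 0,"ax": 0,"ay": 0,"az": 0.05,"gripper": -1},
  {"dx": -0.11,"dy": 0.6,"dz": 0,"ax": 0,"ay": 0,"az": 0.1,"gripper": -1},
  {"dx": -0.173,"dy": 0.9,"dz": 0,"ax": 0,"ay": 0,"az": 0.146,"gripper": -1},
])

```text
time: 38.85
eef_pos: [0.5154, 0.0576, 0.1684]
tcp_rot: [0.922, 0.386, -0.002, -0.001]
contact_force: [-0.2, -0.6, -4.1]
opening: 0.527
finger_force: 84.2
```

jog_arm([
  {"dx": -0.05,"dy": 0.3,"dz": 0,"ax": 0,"ay": 0,"az": 0.05,"gripper": -1},
  {"dx": -0.11,"dy": 0.6,"dz": 0,"ax": 0,"ay": 0,"az": 0.1,"gripper": -1},
  {"dx": -0.173,"dy": 0.9,"dz": 0,"ax": 0,"ay": 0,"az": 0.146,"gripper": -1},
])

```text
time: 39.15
eef_pos: [0.4946, 0.1652, 0.1684]
tcp_rot: [0.872, 0.489, -0.002, -0.001]
contact_force: [-0.1, 0.3, -4.0]
opening: 0.522
finger_force: 84.2
```

jog_arm([
  {"dx": -0.05,"dy": 0.3,"dz": 0,"ax": 0,"ay": 0,"az": 0.05,"gripper": -1},
  {"dx": -0.11,"dy": 0.6,"dz": 0,"ax": 0,"ay": 0,"az": 0.1,"gripper": -1},
  {"dx": -0.173,"dy": 0.9,"dz": 0,"ax": 0,"ay": 0,"az": 0.146,"gripper": -1},
])

```text
time: 39.45
eef_pos: [0.474, 0.2729, 0.1683]
tcp_rot: [0.81, 0.586, -0.003, -0.001]
contact_force: [0.9, -0.6, -4.3]
opening: 0.525
finger_force: 84.2
```

jog_arm([
  {"dx": -0.05,"dy": 0.3,"dz": 0,"ax": 0,"ay": 0,"az": 0.05,"gripper": -1},
  {"dx": -0.11,"dy": 0.6,"dz": 0,"ax": 0,"ay": 0,"az": 0.1,"gripper": -1},
  {"dx": -0.173,"dy": 0.9,"dz": 0,"ax": 0,"ay": 0,"az": 0.146,"gripper": -1},
  {"dx": -0.173,"dy": 0.9,"dz": 0,"ax": 0,"ay": 0,"az": 0.146,"gripper": -1},
  {"dx": -0.173,"dy": 0.9,"dz": 0,"ax": 0,"ay": 0,"az": 0.146,"gripper": -1},
  {"dx": -0.173,"dy": 0.9,"dz": 0,"ax": 0,"ay": 0,"az": 0.146,"gripper": -1},
])

```text
time: 40.05
eef_pos: [0.4547, 0.3789, 0.1695]
tcp_rot: [0.739, 0.673, -0.002, -0.0]
contact_force: [0.2, -0.8, -5.0]
opening: 0.527
finger_force: 84.3
```

Run:
```python
from h import *
c=shot('wrist'); hold(c,[454.9,380.3])
```

```text
tcp [455.1 378.8 170.1] 84.62 0.5217156643749622 84.29183721542358
R [459.7 394.1] [ 87.9 118.8] 165.3 z 0.0037 -> dx -0.040 dy -0.115
R [454.8 378.3] [34.4 50.1] 84.7 z 0.1729 -> dx 0.001 dy 0.017
```

jog_arm([
  {"dx": 0,"dy": 0.015,"dz": -0.2,"ax": 0,"ay": 0,"az": 0,"gripper": -1},
  {"dx": 0,"dy": 0.015,"dz": -0.4,"ax": 0,"ay": 0,"az": 0,"gripper": -1},
  {"dx": 0,"dy": 0.015,"dz": -0.6,"ax": 0,"ay": 0,"az": 0,"gripper": -1},
  {"dx": 0,"dy": 0.015,"dz": -0.8,"ax": 0,"ay": 0,"az": 0,"gripper": -1},
  {"dx": 0,"dy": 0.015,"dz": -0.93,"ax": 0,"ay": 0,"az": 0,"gripper": -1},
  {"dx": 0,"dy": 0.015,"dz": -0.93,"ax": 0,"ay": 0,"az": 0,"gripper": -1},
  {"dx": 0,"dy": 0.015,"dz": -0.93,"ax": 0,"ay": 0,"az": 0,"gripper": -1},
])

```text
time: 40.8
eef_pos: [0.4561, 0.3816, 0.0605]
tcp_rot: [0.739, 0.673, 0.0, 0.0]
contact_force: [-0.2, 0.6, -3.3]
opening: 0.523
finger_force: 85.0
```

jog_arm([
  {"dx": 0,"dy": 0,"dz": 0,"ax": 0,"ay": 0,"az": 0,"gripper": 0.4},
  {"dx": 0,"dy": 0,"dz": 0,"ax": 0,"ay": 0,"az": 0,"gripper": 0.4},
  {"dx": 0,"dy": 0,"dz": 0,"ax": 0,"ay": 0,"az": 0,"gripper": 0.4},
  {"dx": 0,"dy": 0,"dz": 0.3,"ax": 0,"ay": 0,"az": 0,"gripper": 0.4},
  {"dx": 0,"dy": 0,"dz": 0.7,"ax": 0,"ay": 0,"az": 0,"gripper": 0.4},
  {"dx": 0,"dy": 0,"dz": 1,"ax": 0,"ay": 0,"az": 0,"gripper": 0.4},
  {"dx": 0,"dy": 0,"dz": 1,"ax": 0,"ay": 0,"az": 0,"gripper": 0.4},
])

```text
time: 41.5
eef_pos: [0.4592, 0.3842, 0.1886]
tcp_rot: [0.739, 0.674, 0.007, 0.002]
contact_force: [0.4, 0.1, 0.7]
opening: 0.699
finger_force: 0.0
```

Run:
```python
from h import *
c=shot('wrist'); hold(c,[454.9,380.3])
```

```text
tcp [457.6 383.3 185.1] 84.72 0.7015222956186207 0.0
R [458.2 381. ] [100.8 118.5] 3.0 z 0.0037 -> dx -0.028 dy -0.006
R [456.2 381.2] [34.7 50.2] 84.5 z 0.0602 -> dx -0.011 dy -0.007
```

Both reds are in the box. Moving back over the selector.

jog_arm([
  {"dx": 0.1,"dy": -0.3,"dz": 0.1,"ax": 0,"ay": 0,"az": -0.03,"gripper": 0.4},
  {"dx": 0.19,"dy": -0.6,"dz": 0.1,"ax": 0,"ay": 0,"az": -0.064,"gripper": 0.4},
  {"dx": 0.287,"dy": -0.922,"dz": 0.1,"ax": 0,"ay": 0,"az": -0.064,"gripper": 0.4},
])

```text
time: 41.85
eef_pos: [0.4895, 0.2703, 0.1912]
tcp_rot: [0.772, 0.636, -0.001, -0.0]
contact_force: [0.9, -0.8, -0.6]
opening: 0.703
finger_force: 0.0
```

jog_arm([
  {"dx": 0.1,"dy": -0.3,"dz": 0,"ax": 0,"ay": 0,"az": -0.03,"gripper": 0},
  {"dx": 0.19,"dy": -0.6,"dz": 0,"ax": 0,"ay": 0,"az": -0.064,"gripper": 0},
  {"dx": 0.287,"dy": -0.922,"dz": 0,"ax": 0,"ay": 0,"az": -0.064,"gripper": 0},
])

```text
time: 42.15
eef_pos: [0.5237, 0.1592, 0.1906]
tcp_rot: [0.803, 0.596, -0.001, -0.001]
contact_force: [0.6, 0.3, -0.2]
opening: 0.498
finger_force: 0.0
```

jog_arm([
  {"dx": 0.1,"dy": -0.3,"dz": 0,"ax": 0,"ay": 0,"az": -0.03,"gripper": 0},
  {"dx": 0.19,"dy": -0.6,"dz": 0,"ax": 0,"ay": 0,"az": -0.064,"gripper": 0},
  {"dx": 0.287,"dy": -0.922,"dz": 0,"ax": 0,"ay": 0,"az": -0.064,"gripper": 0},
])

```text
time: 42.45
eef_pos: [0.5582, 0.0487, 0.1905]
tcp_rot: [0.832, 0.555, -0.001, -0.001]
contact_force: [0.4, 0.1, -0.2]
opening: 0.499
finger_force: 0.0
```

jog_arm([
  {"dx": 0.1,"dy": -0.3,"dz": 0,"ax": 0,"ay": 0,"az": -0.03,"gripper": 0},
  {"dx": 0.19,"dy": -0.6,"dz": 0,"ax": 0,"ay": 0,"az": -0.064,"gripper": 0},
  {"dx": 0.287,"dy": -0.922,"dz": 0,"ax": 0,"ay": 0,"az": -0.064,"gripper": 0},
])

```text
time: 42.75
eef_pos: [0.5927, -0.0618, 0.1904]
tcp_rot: [0.859, 0.512, -0.001, -0.001]
contact_force: [0.1, 0.9, -0.4]
opening: 0.496
finger_force: 0.0
```

jog_arm([
  {"dx": 0.1,"dy": -0.3,"dz": 0,"ax": 0,"ay": 0,"az": -0.03,"gripper": 0},
  {"dx": 0.19,"dy": -0.6,"dz": 0,"ax": 0,"ay": 0,"az": -0.064,"gripper": 0},
  {"dx": 0.287,"dy": -0.922,"dz": 0,"ax": 0,"ay": 0,"az": -0.064,"gripper": 0},
  {"dx": 0.287,"dy": -0.922,"dz": 0,"ax": 0,"ay": 0,"az": -0.064,"gripper": 0},
  {"dx": 0.287,"dy": -0.922,"dz": 0,"ax": 0,"ay": 0,"az": -0.064,"gripper": 0},
])

```text
time: 43.25
eef_pos: [0.627, -0.1717, 0.1903]
tcp_rot: [0.884, 0.468, -0.001, -0.001]
contact_force: [-0.1, 0.6, -0.1]
opening: 0.496
finger_force: 0.0
```

Run:
```python
from h import *
c=shot('wrist'); hold(c,[0,0]); selector(c); cv2.imwrite('pics/w9.png',c['frame'])
```

```text
tcp [ 626.9 -170.7  190.5] 55.89 0.5041769082366943 0.0
bar [ 630.7 -164.8] [15.6 51.4] 55.9 1921
pointer [ 636.48970917 -156.870512  ] 202
```

View pics/w9.png

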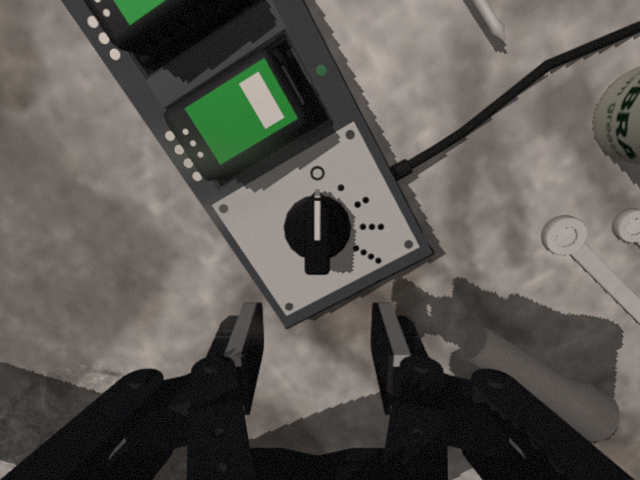

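The pointer sits on the off ring at (317,173) with all the greens in place. Gripping the bar, then turning it clockwise 120° (4 clicks).

jog_arm([
  {"dx": 0.018,"dy": 0.003,"dz": -0.3,"ax": 0,"ay": 0,"az": 0,"gripper": 0},
  {"dx": 0.018,"dy": 0.003,"dz": -0.6,"ax": 0,"ay": 0,"az": 0,"gripper": 0},
  {"dx": 0.018,"dy": 0.003,"dz": -0.8,"ax": 0,"ay": 0,"az": 0,"gripper": 0},
  {"dx": 0.018,"dy": 0.003,"dz": -0.91,"ax": 0,"ay": 0,"az": 0,"gripper": 0},
  {"dx": 0.018,"dy": 0.003,"dz": -0.91,"ax": 0,"ay": 0,"az": 0,"gripper": 0},
  {"dx": 0.018,"dy": 0.003,"dz": -0.91,"ax": 0,"ay": 0,"az": 0,"gripper": -1},
  {"dx": 0.018,"dy": 0.003,"dz": -0.91,"ax": 0,"ay": 0,"az": 0,"gripper": -1},
  {"dx": 0.018,"dy": 0.003,"dz": -0.91,"ax": 0,"ay": 0,"az": 0,"gripper": -1},
  {"dx": 0.018,"dy": 0.003,"dz": -0.91,"ax": 0,"ay": 0,"az": 0,"gripper": -1},
  {"dx": 0.018,"dy": 0.003,"dz": -0.91,"ax": 0,"ay": 0,"az": 0,"gripper": -1},
], force=40)

```text
time: 44.3
eef_pos: [0.6287, -0.1693, 0.0849]
tcp_rot: [0.883, 0.469, -0.001, -0.003]
contact_force: [-6.9, 4.7, 5.5]
opening: 0.174
finger_force: 40.6
```

jog_arm([
  {"dx": 0,"dy": 0,"dz": 0,"ax": 0,"ay": 0,"az": -0.08,"gripper": -1},
  {"dx": 0,"dy": 0,"dz": 0,"ax": 0,"ay": 0,"az": -0.16,"gripper": -1},
  {"dx": 0,"dy": 0,"dz": 0,"ax": 0,"ay": 0,"az": -0.24,"gripper": -1},
  {"dx": 0,"dy": 0,"dz": 0,"ax": 0,"ay": 0,"az": -0.32,"gripper": -1},
  {"dx": 0,"dy": 0,"dz": 0,"ax": 0,"ay": 0,"az": -0.4,"gripper": -1},
  {"dx": 0,"dy": 0,"dz": 0,"ax": 0,"ay": 0,"az": -0.444,"gripper": -1},
])

```text
time: 44.9
eef_pos: [0.629, -0.1697, 0.085]
tcp_rot: [0.991, 0.137, -0.002, -0.001]
contact_force: [-6.6, 4.2, 4.6]
opening: 0.169
finger_force: 40.5
```

jog_arm([
  {"dx": 0,"dy": 0,"dz": 0,"ax": 0,"ay": 0,"az": -0.08,"gripper": -1},
  {"dx": 0,"dy": 0,"dz": 0,"ax": 0,"ay": 0,"az": -0.16,"gripper": -1},
  {"dx": 0,"dy": 0,"dz": 0,"ax": 0,"ay": 0,"az": -0.24,"gripper": -1},
  {"dx": 0,"dy": 0,"dz": 0,"ax": 0,"ay": 0,"az": -0.32,"gripper": -1},
  {"dx": 0,"dy": 0,"dz": 0,"ax": 0,"ay": 0,"az": -0.4,"gripper": -1},
  {"dx": 0,"dy": 0,"dz": 0,"ax": 0,"ay": 0,"az": -0.444,"gripper": -1},
])

```text
time: 45.5
eef_pos: [0.6289, -0.1703, 0.085]
tcp_rot: [0.978, -0.21, -0.002, -0.0]
contact_force: [-6.1, 3.0, 4.6]
opening: 0.176
finger_force: 40.4
```

jog_arm([
  {"dx": 0,"dy": 0,"dz": 0,"ax": 0,"ay": 0,"az": -0.08,"gripper": -1},
  {"dx": 0,"dy": 0,"dz": 0,"ax": 0,"ay": 0,"az": -0.16,"gripper": -1},
  {"dx": 0,"dy": 0,"dz": 0,"ax": 0,"ay": 0,"az": -0.24,"gripper": -1},
  {"dx": 0,"dy": 0,"dz": 0,"ax": 0,"ay": 0,"az": -0.32,"gripper": -1},
  {"dx": 0,"dy": 0,"dz": 0,"ax": 0,"ay": 0,"az": -0.4,"gripper": -1},
  {"dx": 0,"dy": 0,"dz": 0,"ax": 0,"ay": 0,"az": -0.444,"gripper": -1},
  {"dx": 0,"dy": 0,"dz": 0,"ax": 0,"ay": 0,"az": -0.444,"gripper": -1},
  {"dx": 0,"dy": 0,"dz": 0,"ax": 0,"ay": 0,"az": -0.444,"gripper": -1},
])

```text
time: 46.3
eef_pos: [0.6285, -0.1706, 0.085]
tcp_rot: [0.848, -0.529, -0.002, 0.001]
contact_force: [-7.4, 1.6, 4.7]
opening: 0.176
finger_force: 40.6
```

jog_arm([
  {"dx": 0,"dy": 0,"dz": 0,"ax": 0,"ay": 0,"az": 0,"gripper": 0},
  {"dx": 0,"dy": 0,"dz": 0,"ax": 0,"ay": 0,"az": 0,"gripper": 0},
  {"dx": 0,"dy": 0,"dz": 0,"ax": 0,"ay": 0,"az": 0,"gripper": 0},
  {"dx": 0,"dy": 0,"dz": 0.3,"ax": 0,"ay": 0,"az": 0,"gripper": 0},
  {"dx": 0,"dy": 0,"dz": 0.7,"ax": 0,"ay": 0,"az": 0,"gripper": 0},
  {"dx": 0,"dy": 0,"dz": 1,"ax": 0,"ay": 0,"az": 0,"gripper": 1},
])

```text
time: 46.9
eef_pos: [0.6308, -0.1712, 0.2061]
tcp_rot: [0.848, -0.53, 0.002, -0.0]
contact_force: [0.6, -0.8, 0.3]
opening: 0.656
finger_force: 0.0
```

jog_arm([
  {"dx": -0.15,"dy": 0.3,"dz": 0.3,"ax": 0,"ay": 0,"az": 0.08,"gripper": 1},
  {"dx": -0.3,"dy": 0.6,"dz": 0.6,"ax": 0,"ay": 0,"az": 0.16,"gripper": 1},
  {"dx": -0.4,"dy": 1,"dz": 1,"ax": 0,"ay": 0,"az": 0.24,"gripper": 1},
  {"dx": -0.4,"dy": 1,"dz": 1,"ax": 0,"ay": 0,"az": 0.33,"gripper": 1},
])

```text
time: 47.3
eef_pos: [0.5822, -0.049, 0.3277]
tcp_rot: [0.957, -0.291, 0.003, -0.0]
contact_force: [0.4, -0.2, -0.1]
opening: 0.998
finger_force: 0.0
```

jog_arm([
  {"dx": -0.15,"dy": 0.3,"dz": 0.3,"ax": 0,"ay": 0,"az": 0.08,"gripper": 1},
  {"dx": -0.3,"dy": 0.6,"dz": 0.6,"ax": 0,"ay": 0,"az": 0.16,"gripper": 1},
  {"dx": -0.4,"dy": 1,"dz": 1,"ax": 0,"ay": 0,"az": 0.24,"gripper": 1},
  {"dx": -0.4,"dy": 1,"dz": 1,"ax": 0,"ay": 0,"az": 0.33,"gripper": 1},
  {"dx": -0.4,"dy": 1,"dz": 1,"ax": 0,"ay": 0,"az": 0.333,"gripper": 1},
  {"dx": -0.4,"dy": 1,"dz": 1,"ax": 0,"ay": 0,"az": 0.333,"gripper": 1},
])

```text
time: 47.9
eef_pos: [0.5339, 0.0691, 0.443]
tcp_rot: [0.999, -0.038, 0.001, 0.0]
contact_force: [-0.2, -0.9, -0.8]
opening: 1.003
finger_force: 0.0
```

Run:
```python
from h import *
c=shot('wrist'); cv2.imwrite('pics/w10.png',c['frame']); selector(c)
```

```text
bar [ 629.3 -169. ] [17.5 53.6] 114.9 738
```

View pics/w10.png

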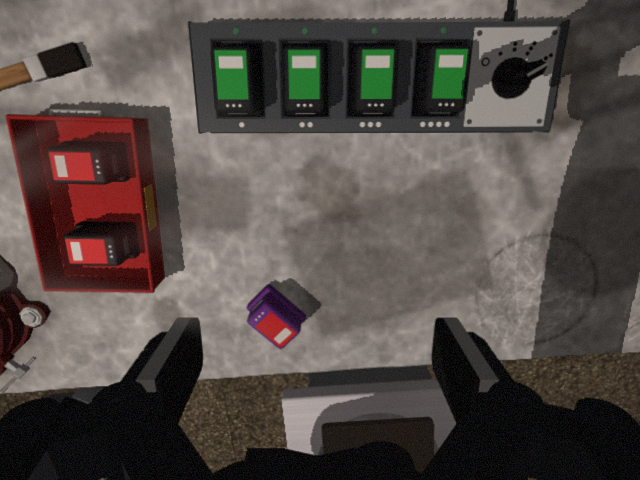

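The final view shows four greens in bays 1 to 4, at (233,75), (303,75), (377,75) and (449,78). Both reds lie in the box at (72,165) and (90,250), and the purple decoy is untouched. The bar is at −65°, which is the fourth click.

```bash
python3 -c "
from plant import job; print(job.sign_off())"
```

```text
the job is handed in; nothing more can be done
None
```

The job is handed in: I turned the charger off first, seated all four green packs in bays 1–4, put both red packs in the quarantine box, and set the selector to the fourth click; I left the tools and the purple look-alike alone.

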